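Close a hinged pipe clamp over a tube and seat its sprung swing bolt

TASK

Clamp the tube down in the hinged pipe clamp: swing the hinged half over the tube and press it home by feel, firmly but not hard, until its rubber pad bears on the tube. Then draw the swing bolt's head out against its spring just far enough to clear the lips, swing the bolt up into the slot and ease the head down behind the lips without letting it snap, forcing it against the cap or overstretching the spring. Do not shift the tube and leave the loose things around alone.

Things in the scene. Friction and masses are not known exactly. Their poses are not given: they have to be found in the camera images.
- pipe_clamp: dark steel hinged pipe clamp fixed to the table: base plate 150 (x) x 90 (y) x 10 mm with a saddle in which the tube lies. Origin at the centre of the plate's underside, on the table. x points from the swing bolt's side (nearest the robot) to the hinge side, y along the tube, z up. Points (x, y, z) below are in this frame, in mm
- hinge_axis (a point): middle of the cap's hinge pin, at (38, 0, 54) in the clamp's frame; the pin lies along the clamp's y. Fixed to the clamp
- bolt_pin (a point): middle of the pin about which the swing bolt turns, at (-50, 0, 22) in the clamp's frame; the pin lies along the clamp's y. Fixed to the clamp
- clamp_cap (a joint): angle (rad) of the hinged half, the cap; 0 = level, grows as it opens up and back from the robot; starts at 1.5 to 1.9. Stays where left (0.3 N m friction, 0.15 N m weight). Home is where its rubber pad bears on the tube: worn differently each time, so 0 to 0.07, to be felt. 10 N down on the web seats it well; the tube feels about twice the push on the web
- cap_web (a point): where a fingertip can press the cap: top of the solid web between arch and slot, 24 mm wide, at (-36, 0, 62) with the cap at 0, so 74 mm out from the hinge axis and 8 mm above it; moves with the cap. The arch, 36 mm wide, tops out 28.5 mm above the hinge axis, 38 mm out; the cap ends 104 mm out
- cap_slot (a point): middle of the cap's open slot, on the top of its two prongs: (-50, 0, 62) with the cap at 0, axes then as the clamp's; moves with the cap. Slot 13 mm wide, from x = -43 to the free end at -66. Prongs 25 mm over both, 10 mm thick; at their free ends stand lips 3 mm high and 4 mm long, behind which the bolt's head seats
- swing_bolt (a joint): angle (rad) of the swing bolt about its pin; 0 = upright in the slot, grows as its head swings out and down, away from the hinge side. Starts at 0.7 to 1.1 and stays where it is left (0.12 N m of friction)
- bolt_head (a joint): how far (m) the bolt's head and 9 mm shank are drawn out along the bolt against a spring; 0 at rest, 0.9 N per mm. To pass over the lips it must be drawn 11 to 18 mm, depending on where the cap came home; beyond 24 mm (21.6 N) the spring is overstretched. Seated on the prongs it stands 6 to 13 mm out
- head_mid (a point): middle of the bolt's head, a steel block 18 (x) x 22 (y) x 24 mm (along the bolt), on the bolt's axis, 45 mm from bolt_pin at rest; its underside is 12 mm nearer the pin. On its two sides along y stand round domed bosses, 14 mm across, 30 mm over both: gripped by these the head can turn between the fingers as the bolt swings
- tube: loose plain steel tube, 42 mm across and 210 mm long, 0.5 kg, lying along the clamp's y in the saddle; origin in its middle, on its axis, 51.5 mm over the table
- nut_m20: loose hexagon nut, 34 mm across corners, 16 mm high, lying flat; origin at the centre of its underside. Leave it alone
- bolt_m16: loose hexagon bolt 81 mm long lying down, 28 mm high; origin at the centre of its underside. Leave it alone
- pipe_offcut: loose short rusty pipe end standing upright, 43 mm across, 56 mm high; origin at the centre of its underside. Leave it alone
- gas_nozzle_1: loose brass-coloured torch nozzle lying down, 68 mm long, 21 mm across; origin at the centre of its underside. Leave it alone
- plate_small: loose small steel plate lying flat, 50x60 mm, 5 mm thick; origin at the centre of its underside. Leave it alone

How it is judged:
On the way:
1. the cap is swung over the tube and pressed home, its pad bearing on the tube with more than 8 N, while the bolt is still out of the slot (contact force between clamp_cap and tube above 8 N and value of joint clamp_cap below 0.1 rad and value of joint swing_bolt above 0.4 rad), for 0.2 s.
At the end, for the whole second after the job is handed in: Cap under 0.1 rad, bearing on the tube with over 5 N; bolt upright in the slot within 0.1 rad, its head's underside on the prongs within 2 mm, behind the lips, spring drawn 4 mm or more; tube still in the saddle, in line within 0.05 rad (contact force between clamp_cap and tube above 5 N and value of joint each of clamp_cap, swing_bolt below 0.1 rad and value of joint swing_bolt above -0.1 rad and z of head_mid in the frame of cap_slot between 0.01 and 0.014 m and x of head_mid in the frame of cap_slot between -0.006 and 0.007 m and value of joint bolt_head above 0.004 m and distance between tube and pipe_clamp below 0.056 m and angle between the y axis of tube and the y axis of pipe_clamp, either way round below 0.05 rad and linear speed of tube below 0.01 m/s); the robot touches nothing.
It fails at once if the cap is pressed on the tube with more than 60 N (contact force between clamp_cap and tube above 60 N).
It fails at once if the bolt is forced or snapped against the cap with more than 40 N (contact force between bolt_head and clamp_cap above 40 N).
It fails at once if the bolt's spring is overstretched: drawn more than 24 mm (value of joint bolt_head above 0.024 m).
It fails at once if the tube is shifted by more than 12 mm (distance of tube from where it was at the start of the episode above 0.012 m).
It fails at once if a loose thing nearby is moved by more than 20 mm (distance of any of nut_m20, bolt_m16, pipe_offcut, gas_nozzle_1, plate_small from where it was at the start of the episode above 0.02 m).
It also fails if it takes over 72 s, if anything falls off the work surface, if the arm or the gripper's body presses on something with over 40 N, if the wrist force passes 120 N, or if a joint passes its speed limit or range.

ROBOT

A 7-joint arm with a two-finger parallel gripper is mounted at the origin on a cart in front of the work surface, level with it; the furniture and walls round the work are solid. World frame = base frame: x ahead of the robot, y to its left, z up, the work surface at z = 0. Lengths are in m, angles in rad, forces in N, time in s.
With the tool pointing down it reaches from about 0.425 to 0.925 m from the base axis. Payload 6.8 kg.
Tool frame: the origin (TCP) lies at the very end of the fingers, on their centre line; the grasp point (between the pads) lies 19 mm behind it (r.grip_depth is the distance from the TCP to the grasp point, in m); z points along the fingers, y is the direction in which the jaws open and shut (so a half turn about z gives the same grasp; the last joint's range is limited). The gripper opens to 85 mm and grips with 20 to 120 N. Pads are 22 mm wide; open, the fingers measure 114 mm over their backs; the gripper's body (76 mm by 85 mm) begins 54 mm behind the grasp point. The pads swing forward as they close: fully open they stand 13 mm farther back than shut.
Start: joints at [-0.108, 0.477, 0.022, 1.555, -0.011, 1.109, -0.083], TCP at [0.675, 0, 0.231] pointing down, gripper open.
Joint ranges: [-2.96, 2.96], [-0.34, 2.1], [-1.41, 1.46], [0.24, 2.44], [-1.37, 4.51], [0.17, 1.92], [-2.96, 2.96]. Speed limits (rad/s): [2.39, 2.39, 3.14, 3.14, 3.14, 3.14, 3.14].

INTERFACE

Orientations are given as a rotation vector (axis times angle).
In Python, from bench import status, eyes, workorder, spotter, r gives the robot as it stands.
- The arm moves only by the tool drive_tool, never from a script. Its argument "commands" is a list of rows, each an object of numbers: "rx", "ry", "rz": the turn, a rotation vector about the world's x, y, z normalised to -1 to 1, where 1 is 8 degrees; "tx", "ty", "tz": the shift along the world's x, y, z normalised to -1 to 1, where 1 is 20 mm; "grip": the closure, from -1 (fully open) to 1 (shut). A call has 1 to 10 rows; each row shifts and turns the commanded pose from where the row before left it; what a row does not reach is not made up. A row lasts 1/8 s, in which the tool goes at most 62.5 mm and 10.7 degrees, less where a joint would pass 70% of its speed; a pose out of reach is approached as far as the arm can. A call with a number of a shift or a turn outside -1 to 1 is refused whole. A call with a gripper value outside its range is refused whole. The fingers move at their own pace and stop on an object; "grip_force" is the grip in N (left out, the last holds). Time passes only in rows, so rows that do not move let the fingers close. It gives the time, the measured TCP pose, the force and the opening at its end, in the units of the state.
- status.get_obs(): the state, without advancing time (a new reading comes with each control period).
- eyes.grab_frame(name): name is "scene" or "side" or "wrist"; returns a dict with "frame" (400x640x3 uint8, blue, green, red), "range_z" (400x640 float32, m along the optical axis (not along the pixel's ray), 0 where there is no reading), "fx", "fy", "cx", "cy" (pixels), "T" (4x4, takes a point from camera to world coordinates); the wrist camera has in their place "T_tool_cam" (4x4, takes a point from camera to tool coordinates, whose origin is the TCP and whose axes are the flange's). Camera axes: x right, y down, z forward; pixel columns grow to the right and rows downward; lengths in m; the calibration is good to about 2 mm. A picture is of the moment at which its call begins: read the wrist's pose just before it.
- workorder.hand_in(): hands the job in, once; it reports no verdict.
Trained networks look in the newest picture that a camera, given by its name, has taken for a name from the list of things; names that differ only in an ending like _2 or _b are one class to them, and where a whole thing is asked for, a point or a joint stands for the part that bears it (a point fixed in the world has none). Each returns a list of dicts, best first, with "confidence" (0 to 1); they miss things now and then, are a little off and sometimes report something else, mostly with a low value. They report only what shows in the picture. A call takes as long as a camera call.
- spotter.boxes_of(camera, target): "position" ([column, row] as shares, 0 to 1, of the picture: columns of its width, rows of its height, amid what is visible of it).
- spotter.masks_of(camera, target): "mask" (400x640 bool, what is visible of it) and "position" ([column, row] as shares, 0 to 1, of the picture: columns of its width, rows of its height, amid what is visible of it).
The state is a dict: "clock": time; "joints": joint angles; "qvel": joint speeds; "tau": joint torques, N m; "tcp_pos": TCP position; "orientation": TCP orientation; "contact_force": force on the tool from outside, world axes, zero at the start; "moment": the same for the moment, N m; "grip_width": finger opening in m.
Only numpy, scipy, OpenCV 4.12 (cv2) and the standard library are available. Lean on these libraries where they do the work, as an engineer would, in place of code of your own. Each camera call takes 0.05 s, during which the arm holds its last target.

## Working session

There is one attempt and no reset: what is moved stays moved. The work goes in short steps, Python scripts to look and compute and a tool call to move; the robot and the scene stay as the last step left them, time stands still between calls to the robot, and variables do not carry over. Pictures are saved under pics/ and viewed, and the job is handed in when it is done.

Besides the shell and the picture viewer there is one more tool, called after ">>>" in YAML: its name, and indented under it one key for each argument. drive_tool: Moves the arm, as the interface text tells. Scaled input: -1 to 1 covers 20 mm each way for a shift and 8 degrees each way for a turn. Its arguments: {"type":"object","properties":{"commands":{"type":"array","items":{"type":"object","properties":{"rx":{"type":"number"},"ry":{"type":"number"},"rz":{"type":"number"},"tx":{"type":"number"},"ty":{"type":"number"},"tz":{"type":"number"},"grip":{"type":"number"}}}},"grip_force":{"type":"number"}},"required":["commands"]}

```bash
mkdir -p pics; ls; python3 - <<'E'
from bench import status, eyes, workorder, spotter, r
import cv2,numpy as np
o=status.get_obs();print(o)
print(r.grip_depth)
for n in ["scene","side"]:
    f=eyes.grab_frame(n);cv2.imwrite(f"pics/{n}0.png",f["frame"])
    np.savez(f"/tmp/{n}0.npz",**{k:v for k,v in f.items()})
    print(n,f["fx"],f["cx"],f["cy"],f["T"])
    for t in ["pipe_clamp","clamp_cap","bolt_head","tube"]:
        print(t,[(round(d["confidence"],2),np.round(np.array(d["position"])*[640,400])) for d in spotter.boxes_of(n,t)][:3])
E
```

```text
pics
{'clock': 0.0, 'joints': array([-0.10810219,  0.4778068 ,  0.02233864,  1.55649035, -0.01148748,
        1.10928717, -0.08307486]), 'qvel': array([-1.70921132e-03, -6.93219832e-05, -1.02017448e-03, -1.24780442e-03,
        2.35138920e-03, -1.12378026e-03, -6.45234059e-04]), 'tau': array([-5.45967814e-04, -5.96443820e+01,  1.60769675e+00, -2.81194621e+01,
        1.24063640e-02,  9.39900521e-03,  2.20753498e-05]), 'tcp_pos': array([ 6.74390292e-01, -1.82146735e-05,  2.30304782e-01]), 'orientation': array([-2.22052603, -2.22064837,  0.00222876]), 'contact_force': array([ 0.54794759, -0.31005416, -1.20105731]), 'moment': array([-0.00436254, -0.03146482,  0.04391453]), 'grip_width': 0.08568085106971246}
0.0187
scene 453.54403172918705 315.6594237366818 201.63519436465015 [[-0.90630915 -0.33365066  0.25938576  0.28552013]
 [-0.42225915  0.68972498 -0.58819781  0.72804586]
 [ 0.01734774 -0.64261706 -0.7659911   0.99858983]
 [ 0.          0.          0.          1.        ]]
pipe_clamp [(0.93, array([316., 196.]))]
clamp_cap [(0.69, array([305., 164.]))]
bolt_head [(0.3, array([305., 168.]))]
tube [(0.86, array([315., 186.]))]
side 421.81397896464523 317.21367448366817 194.5507251944525 [[ 0.99447237 -0.0650191   0.08244531  0.48286582]
 [-0.10464657 -0.54950288  0.82891235 -0.8837141 ]
 [-0.0085912  -0.83295804 -0.55326946  0.6750035 ]
 [ 0.          0.          0.          1.        ]]
pipe_clamp [(0.55, array([352., 224.]))]
clamp_cap [(0.68, array([360., 200.]))]
bolt_head [(0.51, array([313., 213.]))]
tube [(0.58, array([339., 221.])), (0.36, array([310., 217.]))]
```

View pics/scene0.png

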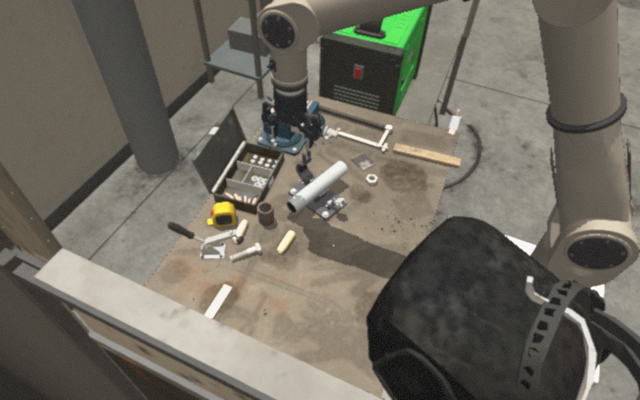

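View pics/side0.png

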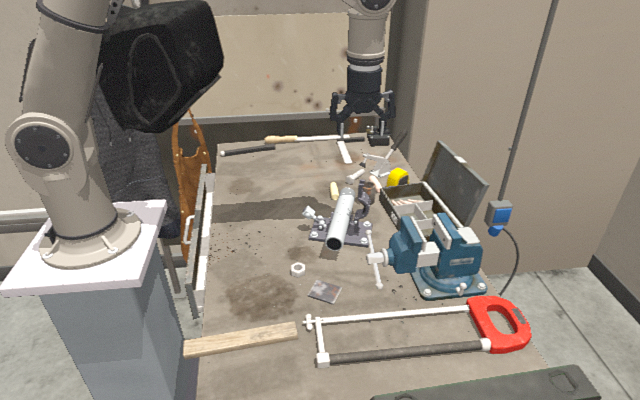

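```bash
cat > h.py <<'E'
import numpy as np,cv2
from scipy.spatial.transform import Rotation as R
def cloud(f):
    z=np.asarray(f["range_z"],float);v,u=np.mgrid[:400,:640]
    P=np.stack([(u-f["cx"])/f["fx"]*z,(v-f["cy"])/f["fy"]*z,z],-1)
    T=np.asarray(f["T"]);Q=P@T[:3,:3].T+T[:3,3];Q[z==0]=np.nan
    return Q
def proj(f,p):
    T=np.linalg.inv(np.asarray(f["T"]));q=np.asarray(p)@T[:3,:3].T+T[:3,3]
    return np.stack([q[...,0]/q[...,2]*f["fx"]+f["cx"],q[...,1]/q[...,2]*f["fy"]+f["cy"]],-1)
def wristT(f,o):
    M=np.eye(4);M[:3,:3]=R.from_rotvec(o["orientation"]).as_matrix();M[:3,3]=o["tcp_pos"]
    return M@np.asarray(f["T_tool_cam"])
E
python3 - <<'E'
from h import *
for n,(u0,u1,v0,v1) in dict(scene=(230,390,120,270),side=(270,430,150,310)).items():
    f=dict(np.load(f"/tmp/{n}0.npz"))
    cv2.imwrite(f"pics/{n}0c.png",cv2.resize(f["frame"][v0:v1,u0:u1],None,fx=3.7,fy=3.7,interpolation=cv2.INTER_CUBIC))
from bench import status,eyes,spotter
for n in ["scene","side"]:
    f=eyes.grab_frame(n);C=cloud(f)
    for t in ["tube","pipe_clamp","swing_bolt","clamp_cap","pipe_offcut","nut_m20","bolt_m16","gas_nozzle_1","plate_small"]:
        m=spotter.masks_of(n,t)
        for d in m[:2]:
            P=C[d["mask"]];P=P[~np.isnan(P[:,0])]
            if len(P): print(n,t,round(d["confidence"],2),np.round(np.array(d["position"])*[640,400]),len(P),np.median(P,0).round(3),np.percentile(P,3,axis=0).round(3),np.percentile(P,97,axis=0).round(3))
    
E
```

```text
scene tube 0.96 [316. 185.] 1049 [ 0.623 -0.037  0.067] [ 0.583 -0.145  0.041] [0.665 0.048 0.074]
scene tube 0.5 [364. 158.] 240 [ 0.561 -0.248  0.004] [ 0.53  -0.277  0.001] [ 0.59  -0.22   0.008]
scene pipe_clamp 0.73 [316. 197.] 1146 [ 0.61  -0.045  0.014] [ 0.543 -0.082  0.005] [0.694 0.003 0.145]
scene swing_bolt 0.66 [336. 202.] 85 [ 0.547 -0.021  0.056] [ 0.535 -0.033  0.03 ] [ 0.576 -0.012  0.065]
scene clamp_cap 0.75 [303. 168.] 325 [ 0.672 -0.061  0.087] [ 0.659 -0.188  0.   ] [ 0.737 -0.048  0.156]
scene pipe_offcut 0.88 [266. 210.] 357 [0.718 0.089 0.038] [0.699 0.062 0.004] [0.738 0.102 0.057]
scene nut_m20 0.45 [371. 177.] 96 [ 0.509 -0.179  0.012] [ 0.495 -0.198 -0.   ] [ 0.522 -0.167  0.018]
scene nut_m20 0.18 [317. 197.] 1231 [ 0.614 -0.044  0.014] [ 0.544 -0.084  0.001] [0.7   0.005 0.147]
scene bolt_m16 0.47 [248. 251.] 164 [0.708 0.205 0.017] [0.682 0.181 0.01 ] [0.733 0.234 0.026]
scene bolt_m16 0.37 [286. 241.] 205 [0.632 0.132 0.017] [ 0.624  0.098 -0.002] [0.649 0.163 0.022]
scene gas_nozzle_1 0.49 [285. 241.] 176 [0.631 0.132 0.018] [0.623 0.099 0.002] [0.64
[... 649 characters left out ...]
ap 0.54 [333. 190.] 109 [0.631 0.113 0.018] [0.622 0.094 0.001] [0.64  0.153 0.022]
side pipe_offcut 0.6 [326. 293.] 525 [ 0.559 -0.253  0.005] [ 0.53  -0.281  0.001] [ 0.589 -0.223  0.007]
side pipe_offcut 0.51 [368. 189.] 170 [0.726 0.064 0.045] [0.707 0.056 0.01 ] [0.737 0.098 0.056]
side nut_m20 0.53 [295. 269.] 206 [ 0.508 -0.19   0.01 ] [ 0.492 -0.201 -0.001] [ 0.523 -0.165  0.018]
side gas_nozzle_1 0.62 [332. 192.] 99 [0.633 0.114 0.019] [ 0.624  0.095 -0.001] [0.642 0.156 0.022]
side gas_nozzle_1 0.52 [368. 190.] 209 [0.725 0.064 0.046] [ 0.682 -0.056  0.007] [0.739 0.099 0.117]
side plate_small 0.78 [325. 293.] 527 [ 0.561 -0.254  0.005] [ 0.531 -0.281  0.001] [ 0.589 -0.225  0.007]
```

```bash
python3 - <<'E'
from h import *
from bench import status,eyes,spotter
o=status.get_obs();f=eyes.grab_frame("wrist");f["T"]=wristT(f,o);C=cloud(f)
cv2.imwrite("pics/wrist0.png",f["frame"]);np.savez("/tmp/wrist0.npz",**f)
print(f["T"])
E
```

```text
[[ 9.99999607e-01  5.87249645e-04 -6.64071992e-04  6.74954970e-01]
 [ 3.61841303e-04 -9.54258188e-01 -2.98983579e-01  7.57122901e-02]
 [-8.09274136e-04  2.98983221e-01 -9.54258025e-01  3.73909991e-01]
 [ 0.00000000e+00  0.00000000e+00  0.00000000e+00  1.00000000e+00]]
```

View pics/scene0c.png

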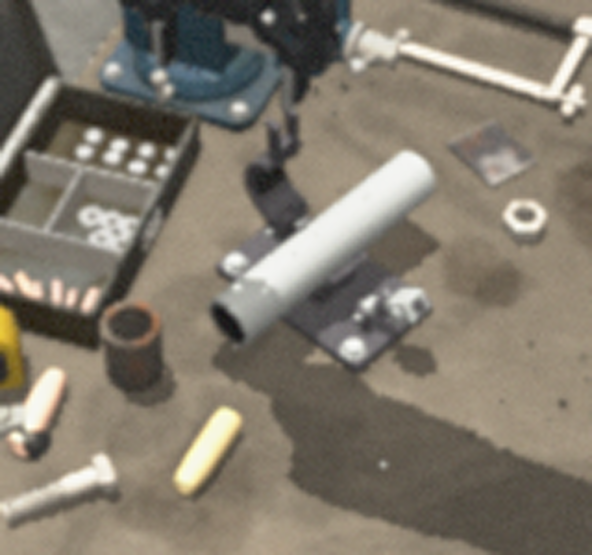

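View pics/side0c.png

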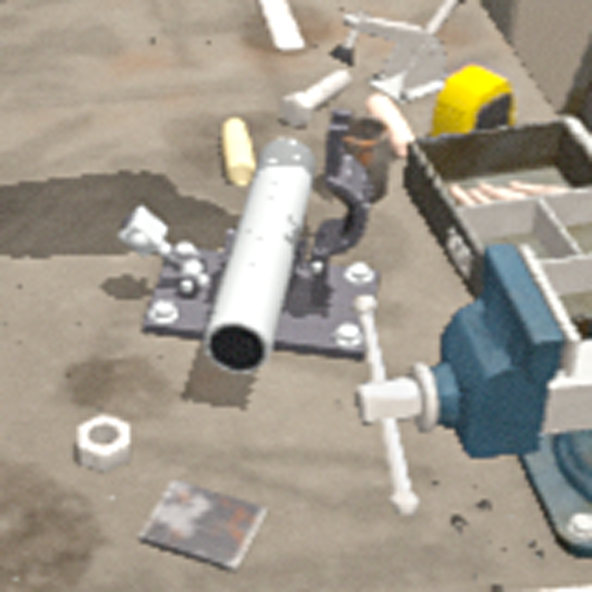

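View pics/wrist0.png

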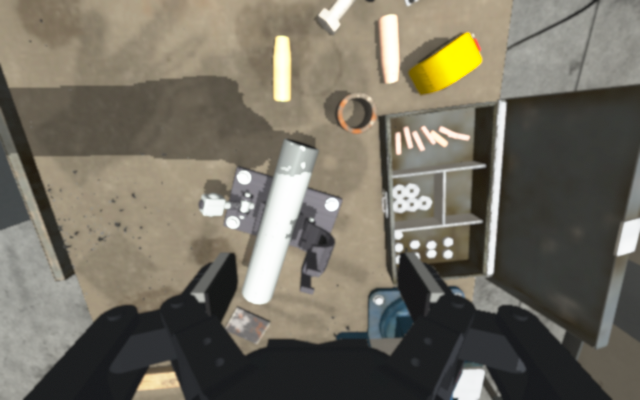

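```bash
python3 - <<'E'
from h import *
F={n:dict(np.load(f"/tmp/{n}0.npz")) for n in ["scene","side","wrist"]}
allp=[]
for n,f in F.items():
    C=cloud(f)
    s=(C[...,0]>.5)&(C[...,0]<.76)&(C[...,1]>-.2)&(C[...,1]<.08)
    flo=s&(abs(C[...,2])<.006);print(n,"floor z",np.median(C[...,2][flo]))
    m=s&(C[...,2]>.062)&(C[...,2]<.085)&(C[...,0]<.67)
    P=C[m]; 
    # tube top
    c=P.mean(0);u,sv,vt=np.linalg.svd(P-c,full_matrices=False);d=vt[0]*np.sign(vt[0][1])
    print(n,"tube",len(P),c.round(4),d.round(4),"maxz",np.percentile(P[:,2],95).round(4))
    m=s&(C[...,2]>.007)&(C[...,2]<.013)&(C[...,0]>.52)&(C[...,0]<.72)
    mm=cv2.morphologyEx(m.astype(np.uint8),cv2.MORPH_OPEN,np.ones((3,3)))
    k,l,st,ce=cv2.connectedComponentsWithStats(m.astype(np.uint8))
    i=[j for j in range(1,k) if st[j,4]>25]
    P=C[np.isin(l,i)]; P=P[(P[:,1]<.04)&(P[:,1]>-.15)]
    rect=cv2.minAreaRect((P[:,:2]*1000).astype(np.float32));print(n,"plate",len(P),rect)
    allp.append(P)
P=np.vstack(allp);print(cv2.minAreaRect((P[:,:2]*1000).astype(np.float32)))
E
```

```text
scene floor z -0.00019671300596124652
scene tube 777 [ 0.6248 -0.0474  0.0687] [0.3014 0.9535 0.0011] maxz 0.0736
scene plate 470 ((626.1137084960938, -51.053680419921875), (93.09685516357422, 149.8787841796875), 72.0548324584961)
side floor z 1.2880412440074984e-05
side tube 825 [ 0.6223 -0.0677  0.0689] [0.3044 0.9525 0.003 ] maxz 0.073
side plate 650 ((624.6459350585938, -53.230079650878906), (94.7435302734375, 149.14772033691406), 70.92555236816406)
wrist floor z -0.00013355182750390826
wrist tube 5074 [ 0.6276 -0.0445  0.0691] [3.045e-01 9.525e-01 9.000e-04] maxz 0.0726
wrist plate 2739 ((625.6890869140625, -51.77819061279297), (89.81053924560547, 149.9417266845703), 72.26666259765625)
((625.143798828125, -52.81261444091797), (97.01800537109375, 150.1154327392578), 71.6212158203125)
```

```bash
cat >> h.py <<'E'
yaw=np.deg2rad(-17.73);O=np.array([.6257,-.0518,0])
Rc=R.from_euler('z',yaw).as_matrix()
def toc(P): return (np.asarray(P)-O)@Rc*1000
def tow(p): return np.asarray(p)/1000@Rc.T+O
def profile(Cs,name,yl=16,s=4):
    # x -110..120, z 0..150
    im=np.full((150*s,230*s,3),255,np.uint8)
    cols=[(0,0,255),(0,160,0),(255,0,0)]
    for C,c in zip(Cs,cols):
        p=toc(C.reshape(-1,3));p=p[(abs(p[:,1])<yl)&(p[:,0]>-110)&(p[:,0]<119)&(p[:,2]>0)&(p[:,2]<149)]
        for x,y,z in p: cv2.circle(im,(int((x+110)*s),int((150-z)*s)),1,c,-1)
    for x,z in [(38,54),(-50,22),(0,51.5)]: cv2.circle(im,(int((x+110)*s),int((150-z)*s)),6,(0,0,0),1)
    cv2.circle(im,(110*s,int((150-51.5)*s)),21*s,(0,200,200),1)
    for g in range(-100,120,20): cv2.line(im,((g+110)*s,0),((g+110)*s,600),(220,220,220),1)
    for g in range(0,150,20): cv2.line(im,(0,(150-g)*s),(920,(150-g)*s),(220,220,220),1)
    cv2.imwrite(name,cv2.resize(im,(800,522),interpolation=cv2.INTER_AREA))
E
python3 - <<'E'
from h import *
F=[cloud(dict(np.load(f"/tmp/{n}0.npz"))) for n in ["scene","side","wrist"]]
profile(F,"pics/prof0.png")
P=toc(np.vstack([f.reshape(-1,3) for f in F]))
q=P[(P[:,0]>25)&(P[:,0]<130)&(P[:,2]>60)&(abs(P[:,1])<30)];print("cap y",np.percentile(q[:,1],[2,50,98]))
q=P[(P[:,0]<-60)&(P[:,0]>-110)&(P[:,2]>30)&(abs(P[:,1])<30)];print("head",len(q),q.mean(0),np.percentile(q,[2,98],axis=0))
E
```

```text
cap y [-18.27438129  12.0700796   29.35139635]
head 822 [-79.90392874   1.17857351  55.91448464] [[-96.15202597 -13.42459608  35.27234216]
 [-61.15659055  13.56055572  65.13599259]]
```

View pics/prof0.png

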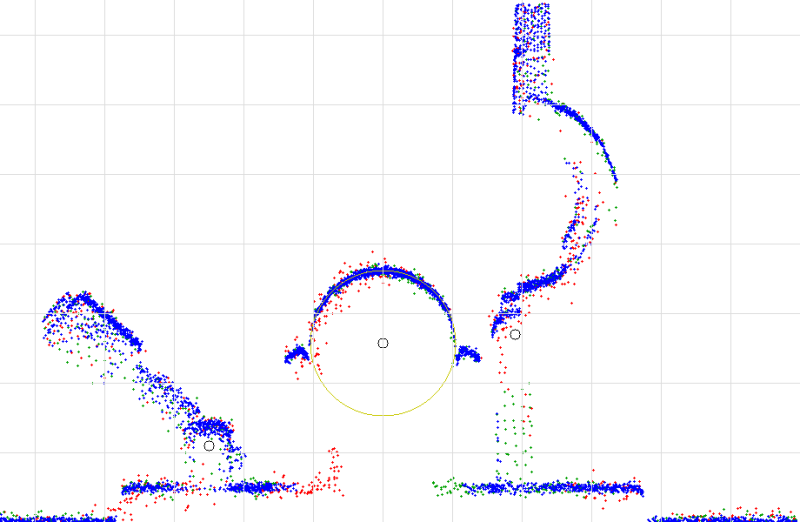

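```bash
python3 - <<'E'
from h import *
F=[cloud(dict(np.load(f"/tmp/{n}0.npz"))) for n in ["scene","side"]]
P=np.vstack([f.reshape(-1,3) for f in F]);P=P[~np.isnan(P[:,0])]
for zl,zh in [(.03,.08),(.08,.12),(.12,.17),(.17,.2),(.2,.3)]:
    q=P[(P[:,2]>zl)&(P[:,2]<zh)&(abs(P[:,0]-.66)<.14)&(abs(P[:,1]+.07)<.15)]
    print(zl,zh,len(q))
    H,a,b=np.histogram2d(q[:,0],q[:,1],bins=[np.arange(.52,.81,.02),np.arange(-.22,.09,.02)])
    print(H.astype(int))
E
```

```text
0.03 0.08 3460
[[  0   0   0   0   0   0   0   0   1  48   7   0   0   0   0]
 [  0   0   0   0   0   0   0   0  13  93  34   0   0   0   0]
 [  0   0   0  41   7   0   0   0   5  39   1   0   0   0   0]
 [  0   0   0 179  90  77  45  19  11   1   0   0   0   0   0]
 [  0   0   8  97  76  81  88  90  96  81  16   0   0   0   0]
 [  0   0   0   0   8  31  53  75  73  81  93  86  54  19   0]
 [  0   0   0   0   0   0  27  73  43  43  67  67  79  81   0]
 [  0   0   0   0   0   0  40  89  71   0   3  21  39  36   0]
 [  0   0   0   0   0   0   0   2  13   0   0   0   0   0   7]
 [  8   0   0   0   0   0   0   0   0   0   0   0   0  22  48]
 [  0   0   0   0   0   0   0   0   0   0   0   0   0  21 101]
 [  6   0   0   0   0   0   0   0   0   0   0   9  18  37  43]
 [  4   0   0   0   5  18  16  31  42  42  41  40  15   6  48]
 [ 49   0   0  18  11   2   0   5   0   0   0  15   0   0  21]]
0.08 0.12 406
[[ 0  0  0  0  0  0  0  0  0  0  0  0  0  0  0]
 [ 0  0  0  0  0  0  0  0  0  0  0  0  0  0  0]
 [ 0  0  0  0  0  0  0  0  0  0  0  0  0  0  0]
 [ 0  0  0  0  0  0  0  0  0  0  0  0  0  0 
[... 2050 characters left out ...]
0   0]
 [  0   0   0   0   0   0   0   0   0   0   0   0   0   0   0]
 [  0   0   0   0   0   0   0   0   0   0  72  54   0   0   0]
 [  0   0   0   0   0   0   0   0   0   0 140 112   0   0   0]
 [  0   0   0   0   0   0   0   0   0   0   0   1   0   0   0]
 [  0   0   0   0   0   0   0   0   0   0   0   0   0   0   0]
 [  0   0   0   0   0   0   0   0   0   0   0   0   0   0   0]
 [  0   0   0   0   0   0   0   0   0   0  80  57   0   0   0]
 [  0   0   0   0   0   0   0   0   0   0 129  93   0   0   0]
 [  0   0   0   0   0   0   0   0   0   0  19  14   0   0   0]
 [  0   0   0   0   0   0   0   0   0   0   0   0   0   0   0]
 [  0   0   0   0   0   0   0   0   0   0   0   0   0   0   0]]
```

>>> drive_tool:
  commands:
    - {"tx": 0.127, "ty": -0.414, "rz": 1, "grip": 1}
    - {"tx": 0.127, "ty": -0.414, "rz": 1, "grip": 1}
    - {"tx": 0.127, "ty": -0.414, "rz": 1, "grip": 1}
    - {"tx": 0.127, "ty": -0.414, "rz": 1, "grip": 1}
    - {"tx": 0.127, "ty": -0.414, "rz": 1, "grip": 1}
    - {"tx": 0.127, "ty": -0.414, "rz": 1, "grip": 1}
    - {"tx": 0.127, "ty": -0.414, "rz": 1, "grip": 1}
    - {"tx": 0.127, "ty": -0.414, "rz": 1, "grip": 1}
    - {"tx": 0.127, "ty": -0.414, "rz": 1, "grip": 1}
    - {"rz": 0.04, "grip": 1}

```text
validation failed for argument at $.co...
```

>>> drive_tool:
  commands:
    - {"tx": 0.1, "ty": -0.4, "tz": 0.0, "rx": 0.0, "ry": 0.0, "rz": 1.0, "grip": 1.0}

```text
clock: 1.68
tcp_pos: [0.677, -0.0069, 0.2313]
orientation: [-2.055, -2.376, -0.0]
contact_force: [0.3, -0.3, 0.3]
grip_width: 0.0697
```

>>> drive_tool:
  commands:
    - {"tx": 0.13, "ty": -0.42, "tz": 0, "rx": 0, "ry": 0, "rz": 1, "grip": 1}
    - {"tx": 0.13, "ty": -0.42, "tz": 0, "rx": 0, "ry": 0, "rz": 1, "grip": 1}
    - {"tx": 0.13, "ty": -0.42, "tz": 0, "rx": 0, "ry": 0, "rz": 1, "grip": 1}
    - {"tx": 0.13, "ty": -0.42, "tz": 0, "rx": 0, "ry": 0, "rz": 1, "grip": 1}
    - {"tx": 0.13, "ty": -0.42, "tz": 0, "rx": 0, "ry": 0, "rz": 1, "grip": 1}
    - {"tx": 0.13, "ty": -0.42, "tz": 0, "rx": 0, "ry": 0, "rz": 1, "grip": 1}
    - {"tx": 0.13, "ty": -0.42, "tz": 0, "rx": 0, "ry": 0, "rz": 1, "grip": 1}
    - {"tx": 0.13, "ty": -0.42, "tz": 0, "rx": 0, "ry": 0, "rz": 1, "grip": 1}
    - {"tx": 0, "ty": 0, "tz": 0, "rx": 0, "ry": 0, "rz": 0.04, "grip": 1}

```text
clock: 2.8
tcp_pos: [0.6978, -0.0764, 0.2311]
orientation: [-0.487, -3.104, 0.0]
contact_force: [0.4, 0.6, 0.2]
grip_width: -0.0
```

>>> drive_tool:
  commands:
    - {"tx": 0, "ty": 0.05, "tz": -0.86, "rx": 0, "ry": 0, "rz": 0, "grip": 1}
    - {"tx": 0, "ty": 0.04, "tz": -0.86, "rx": 0, "ry": 0, "rz": 0, "grip": 1}
    - {"tx": 0, "ty": 0, "tz": -0.86, "rx": 0, "ry": 0, "rz": 0, "grip": 1}
    - {"tx": 0, "ty": 0, "tz": -0.86, "rx": 0, "ry": 0, "rz": 0, "grip": 1}
    - {"tx": 0, "ty": 0, "tz": -0.86, "rx": 0, "ry": 0, "rz": 0, "grip": 1}

```text
clock: 3.42
tcp_pos: [0.6977, -0.0733, 0.1438]
orientation: [-0.483, -3.104, 0.0]
contact_force: [-0.2, -0.2, 0.4]
grip_width: -0.0003
```

```bash
cat >> h.py <<'E'
def st():
    from bench import status
    o=status.get_obs();print("t",round(o["clock"],2),"clamp",toc(o["tcp_pos"]).round(1),"F",(o["contact_force"]@Rc).round(1),"w",round(o["grip_width"],4));return o
def rows(wps,o=None):
    """deltas between clamp waypoints (x,y,z) -> tx ty tz"""
    w=np.asarray(wps,float)
    for a in np.diff(w,axis=0): print((Rc@a/20).round(3), "of",a.round(1))
E
python3 - <<'E'
from h import *
o=st()
p=[toc(o["tcp_pos"]),(57,0,145.5)]
for th in [80,70,60,52,45,38,30,22,16]:
    t=np.deg2rad(th);p.append((38-92*np.cos(t)+8*np.sin(t)+11,0,54+92*np.sin(t)+8*np.cos(t)))
print(np.round(p,1));rows(p)
E
```

```text
t 3.42 clamp [ 75.1   1.4 143.8] F [-0.1 -0.2  0.4] w -0.0003
[[ 75.1   1.4 143.8]
 [ 57.    0.  145.5]
 [ 40.9   0.  146. ]
 [ 25.1   0.  143.2]
 [  9.9   0.  137.7]
 [ -1.3   0.  131.4]
 [-10.4   0.  124.7]
 [-18.6   0.  116.9]
 [-26.7   0.  106.9]
 [-33.3   0.   95.9]
 [-37.2   0.   87. ]]
[-0.883  0.209  0.083] of [-18.1  -1.4   1.7]
[-0.767  0.245  0.025] of [-16.1   0.    0.5]
[-0.755  0.241 -0.14 ] of [-15.9   0.   -2.8]
[-0.72   0.23  -0.276] of [-15.1   0.   -5.5]
[-0.536  0.172 -0.313] of [-11.3   0.   -6.3]
[-0.431  0.138 -0.336] of [-9.1  0.  -6.7]
[-0.389  0.124 -0.388] of [-8.2  0.  -7.8]
[-0.386  0.123 -0.501] of [ -8.1   0.  -10. ]
[-0.316  0.101 -0.552] of [ -6.6   0.  -11. ]
[-0.187  0.06  -0.442] of [-3.9  0.  -8.8]
```

>>> drive_tool:
  commands:
    - {"tx": -0.44, "ty": 0.1, "tz": 0.04, "rx": 0, "ry": 0, "rz": 0, "grip": 1}
    - {"tx": -0.44, "ty": 0.1, "tz": 0.04, "rx": 0, "ry": 0, "rz": 0, "grip": 1}
    - {"tx": -0.38, "ty": 0.12, "tz": 0.01, "rx": 0, "ry": 0, "rz": 0, "grip": 1}
    - {"tx": -0.38, "ty": 0.12, "tz": 0.01, "rx": 0, "ry": 0, "rz": 0, "grip": 1}
    - {"tx": -0.38, "ty": 0.12, "tz": -0.07, "rx": 0, "ry": 0, "rz": 0, "grip": 1}
    - {"tx": -0.38, "ty": 0.12, "tz": -0.07, "rx": 0, "ry": 0, "rz": 0, "grip": 1}

```text
clock: 4.18
tcp_pos: [0.65, -0.0599, 0.1455]
orientation: [0.483, 3.102, -0.0]
contact_force: [2.0, -1.8, 5.0]
grip_width: -0.0001
```

```bash
python3 - <<'E'
from h import *
st()
E
```

```text
t 4.17 clamp [ 25.6  -0.4 145.5] F [ 2.5 -1.1  5. ] w -0.0001
```

>>> drive_tool:
  commands:
    - {"tx": -0.38, "ty": 0.12, "tz": -0.17, "rx": 0, "ry": 0, "rz": 0, "grip": 1}
    - {"tx": -0.37, "ty": 0.12, "tz": -0.17, "rx": 0, "ry": 0, "rz": 0, "grip": 1}
    - {"tx": -0.53, "ty": 0.17, "tz": -0.32, "rx": 0, "ry": 0, "rz": 0, "grip": 1}
    - {"tx": -0.43, "ty": 0.14, "tz": -0.34, "rx": 0, "ry": 0, "rz": 0, "grip": 1}
    - {"tx": -0.39, "ty": 0.12, "tz": -0.39, "rx": 0, "ry": 0, "rz": 0, "grip": 1}

```text
clock: 4.8
tcp_pos: [0.6064, -0.0459, 0.1159]
orientation: [-0.482, -3.103, -0.0]
contact_force: [0.1, -0.6, 4.3]
grip_width: -0.0
```

```bash
python3 - <<'E'
from h import *
st()
E
```

```text
t 4.8 clamp [-20.2  -0.2 115.9] F [ 0.3 -0.6  4.3] w -0.0
```

>>> drive_tool:
  commands:
    - {"tx": -0.3, "ty": 0.1, "tz": -0.45, "rx": 0, "ry": 0, "rz": 0, "grip": 1}
    - {"tx": -0.32, "ty": 0.1, "tz": -0.55, "rx": 0, "ry": 0, "rz": 0, "grip": 1}
    - {"tx": -0.2, "ty": 0.07, "tz": -0.44, "rx": 0, "ry": 0, "rz": 0, "grip": 1}
    - {"tx": -0.2, "ty": 0.07, "tz": -0.35, "rx": 0, "ry": 0, "rz": 0, "grip": 1}

```text
clock: 5.3
tcp_pos: [0.5857, -0.0392, 0.0795]
orientation: [-0.482, -3.102, 0.0]
contact_force: [-1.3, -1.4, 2.9]
grip_width: 0.0002
```

```bash
python3 - <<'E'
from h import *
st()
E
```

```text
t 5.3 clamp [-42.   -0.2  79.5] F [-0.8 -1.7  2.9] w 0.0002
```

>>> drive_tool:
  commands:
    - {"tx": -0.07, "ty": 0.02, "tz": -0.18, "rx": 0, "ry": 0, "rz": 0, "grip": 1}
    - {"tx": -0.07, "ty": 0.02, "tz": -0.12, "rx": 0, "ry": 0, "rz": 0, "grip": 1}
    - {"tx": 0, "ty": 0, "tz": -0.08, "rx": 0, "ry": 0, "rz": 0, "grip": 1}

```text
clock: 5.68
tcp_pos: [0.584, -0.0386, 0.0731]
orientation: [-0.483, -3.103, 0.0]
contact_force: [-4.8, 1.0, 4.1]
grip_width: 0.0004
```

```bash
python3 - <<'E'
from h import *
st()
E
```

```text
t 5.67 clamp [-43.7  -0.2  73.1] F [-4.8 -0.5  4.1] w 0.0004
```

>>> drive_tool:
  commands:
    - {"tx": -0.15, "ty": 0.05, "tz": 0, "rx": 0, "ry": 0, "rz": 0, "grip": 1}
    - {"tx": 0, "ty": 0, "tz": -0.1, "rx": 0, "ry": 0, "rz": 0, "grip": 1}
    - {"tx": 0, "ty": 0, "tz": 0, "rx": 0, "ry": 0, "rz": 0, "grip": 1}

```text
clock: 6.05
tcp_pos: [0.5822, -0.038, 0.0714]
orientation: [0.483, 3.103, 0.0]
contact_force: [1.0, -1.2, 0.6]
grip_width: -0.0001
```

```bash
python3 - <<'E'
from h import *
st()
E
```

```text
t 6.05 clamp [-45.7  -0.1  71.4] F [ 1.3 -0.9  0.6] w -0.0001
```

>>> drive_tool:
  commands:
    - {"tx": 0, "ty": 0, "tz": -0.1, "rx": 0, "ry": 0, "rz": 0, "grip": 1}
    - {"tx": 0, "ty": 0, "tz": 0, "rx": 0, "ry": 0, "rz": 0, "grip": 1}

```text
clock: 6.3
tcp_pos: [0.5818, -0.0379, 0.0692]
orientation: [0.483, 3.104, -0.0]
contact_force: [0.4, -2.5, -0.1]
grip_width: -0.0005
```

>>> drive_tool:
  commands:
    - {"tx": 0, "ty": 0, "tz": -0.05, "rx": 0, "ry": 0, "rz": 0, "grip": 1}
    - {"tx": 0, "ty": 0, "tz": 0, "rx": 0, "ry": 0, "rz": 0, "grip": 1}

```text
clock: 6.55
tcp_pos: [0.5816, -0.0378, 0.0682]
orientation: [0.483, 3.104, -0.0]
contact_force: [-0.7, -1.4, 0.8]
grip_width: 0.0
```

>>> drive_tool:
  commands:
    - {"tx": 0, "ty": 0, "tz": -0.05, "rx": 0, "ry": 0, "rz": 0, "grip": 1}
    - {"tx": 0, "ty": 0, "tz": 0, "rx": 0, "ry": 0, "rz": 0, "grip": 1}

```text
clock: 6.8
tcp_pos: [0.5815, -0.0378, 0.0672]
orientation: [-0.483, -3.104, 0.0]
contact_force: [0.1, -2.7, 1.2]
grip_width: 0.0003
```

>>> drive_tool:
  commands:
    - {"tx": 0, "ty": 0, "tz": -0.05, "rx": 0, "ry": 0, "rz": 0, "grip": 1}
    - {"tx": 0, "ty": 0, "tz": 0, "rx": 0, "ry": 0, "rz": 0, "grip": 1}

```text
clock: 7.05
tcp_pos: [0.5813, -0.0378, 0.0661]
orientation: [-0.483, -3.104, 0.0]
contact_force: [-1.3, -1.1, 2.4]
grip_width: 0.0003
```

>>> drive_tool:
  commands:
    - {"tx": 0, "ty": 0, "tz": -0.05, "rx": 0, "ry": 0, "rz": 0, "grip": 1}
    - {"tx": 0, "ty": 0, "tz": 0, "rx": 0, "ry": 0, "rz": 0, "grip": 1}

```text
clock: 7.3
tcp_pos: [0.5813, -0.0377, 0.0655]
orientation: [-0.483, -3.104, 0.0]
contact_force: [-2.7, -0.9, 4.9]
grip_width: -0.0
```

>>> drive_tool:
  commands:
    - {"tx": 0, "ty": 0, "tz": -0.05, "rx": 0, "ry": 0, "rz": 0, "grip": 1}
    - {"tx": 0, "ty": 0, "tz": 0, "rx": 0, "ry": 0, "rz": 0, "grip": 1}

```text
clock: 7.55
tcp_pos: [0.5813, -0.0377, 0.0649]
orientation: [-0.483, -3.104, 0.0]
contact_force: [-5.1, -1.4, 10.0]
grip_width: 0.0001
```

```bash
python3 - <<'E'
from h import *
st()
E
```

```text
t 7.55 clamp [-46.6  -0.1  64.9] F [-4.5 -2.9 10. ] w 0.0001
```

>>> drive_tool:
  commands:
    - {"tx": 0, "ty": 0, "tz": -0.02, "rx": 0, "ry": 0, "rz": 0, "grip": 1}
    - {"tx": 0, "ty": 0, "tz": 0, "rx": 0, "ry": 0, "rz": 0, "grip": 1}
    - {"tx": 0, "ty": 0, "tz": 0, "rx": 0, "ry": 0, "rz": 0, "grip": 1}
    - {"tx": 0, "ty": 0, "tz": 0, "rx": 0, "ry": 0, "rz": 0, "grip": 1}

```text
clock: 8.05
tcp_pos: [0.5813, -0.0377, 0.0648]
orientation: [-0.483, -3.104, 0.0]
contact_force: [-6.2, -1.3, 12.0]
grip_width: 0.0
```

```bash
python3 - <<'E'
from h import *
o=st();print(o["tcp_pos"])
from bench import eyes
Fs=[];
for n in ["side","scene"]:
    f=eyes.grab_frame(n);Fs.append(cloud(f))
    if n=="side": cv2.imwrite("pics/side1.png",cv2.resize(f["frame"][150:310,270:430],None,fx=3.7,fy=3.7,interpolation=cv2.INTER_CUBIC))
E
```

```text
t 8.05 clamp [-46.6  -0.1  64.8] F [-5.5 -3.2 12. ] w 0.0
[ 0.58128083 -0.03767847  0.06480961]
```

View pics/side1.png

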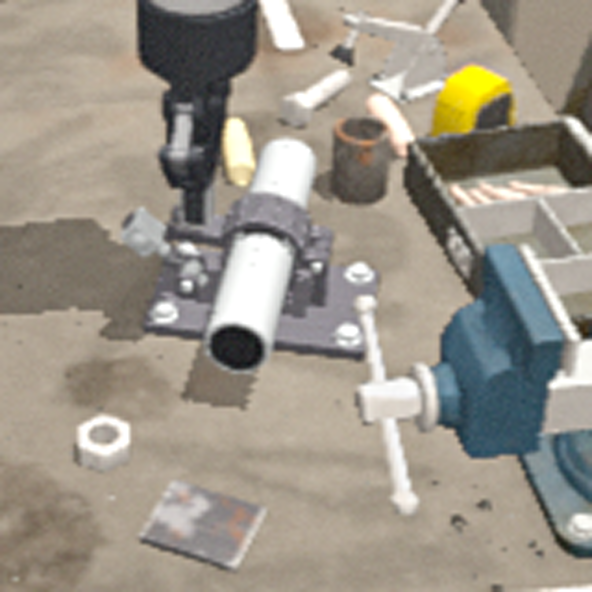

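>>> drive_tool:
  commands:
    - {"tx": 0, "ty": 0, "tz": 0.3, "rx": 0, "ry": 0, "rz": 0, "grip": 1}
    - {"tx": 0, "ty": 0, "tz": 1, "rx": 0, "ry": 0, "rz": 0, "grip": 1}
    - {"tx": -0.36, "ty": 0.12, "tz": 1, "rx": 0, "ry": 0, "rz": 0, "grip": -0.4}
    - {"tx": -0.36, "ty": 0.12, "tz": 1, "rx": 0, "ry": 0, "rz": 0, "grip": -0.4}
    - {"tx": -0.36, "ty": 0.12, "tz": 1, "rx": 0, "ry": 0, "rz": 0, "grip": -0.4}
    - {"tx": -0.36, "ty": 0.12, "tz": 0.5, "rx": 0, "ry": 0, "rz": 0, "grip": -0.4}
    - {"tx": -0.36, "ty": 0.12, "tz": 0, "rx": 0, "ry": 0, "rz": 0, "grip": -0.4}
    - {"tx": 0, "ty": 0, "tz": 0, "rx": 0, "ry": 0, "rz": 0, "grip": -0.4}

```text
clock: 9.15
tcp_pos: [0.5446, -0.0257, 0.1594]
orientation: [-0.482, -3.103, 0.0]
contact_force: [0.1, -0.0, -0.1]
grip_width: 0.0598
```

```bash
python3 - <<'E'
from h import *
from bench import eyes
Fs=[]
for n in ["side","scene"]:
    f=eyes.grab_frame(n);Fs.append(cloud(f));np.savez(f"/tmp/{n}2.npz",**f)
o=st();f=eyes.grab_frame("wrist");f["T"]=wristT(f,o);Fs.append(cloud(f));np.savez("/tmp/wrist2.npz",**f)
cv2.imwrite("pics/wrist2.png",f["frame"])
profile(Fs,"pics/prof2.png",14)
E
```

```text
t 9.25 clamp [-84.5   0.2 159.3] F [0.1 0.2 0.7] w 0.0599
```

View pics/wrist2.png

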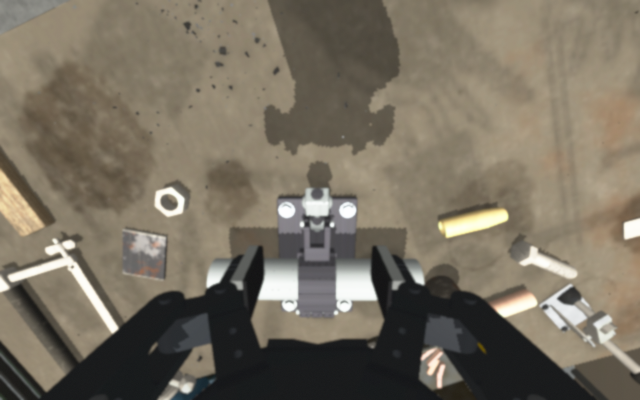

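View pics/prof2.png

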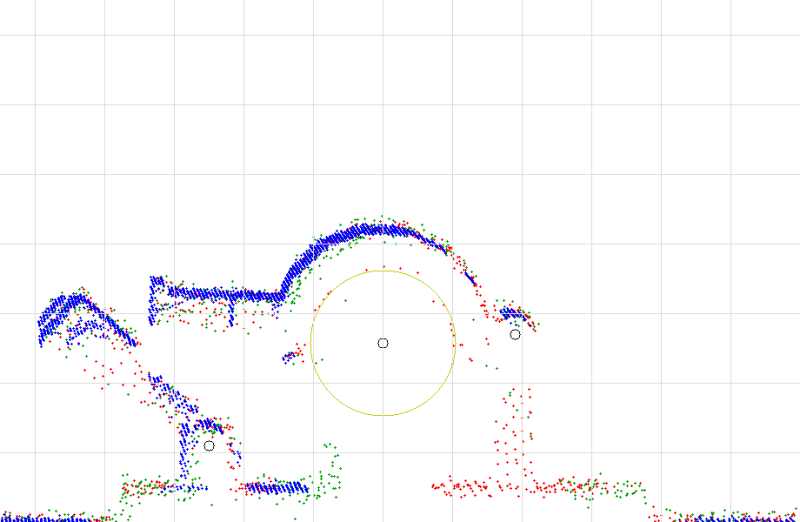

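```bash
python3 - <<'E'
from h import *
from scipy.optimize import minimize
C=[toc(cloud(dict(np.load(f"/tmp/{n}2.npz"))).reshape(-1,3)) for n in ["wrist","side","scene"]]
W=C[0]
q=W[(W[:,0]>-61)&(W[:,0]<-31)&(W[:,2]>60)&(W[:,2]<69)&(abs(W[:,1])<12)];print("top",len(q),np.polyfit(q[:,0],q[:,2],1),q[:,2].mean(),q[:,0].mean())
s,b=np.polyfit(q[:,0],q[:,2],1)
for x in(-36,-50): print("h from point",x,(s*x+b-62)/(38-x))
q=W[(W[:,0]<-63)&(W[:,0]>-70)&(W[:,2]>67.5)&(W[:,2]<75)&(abs(W[:,1])<13)];print("lip",len(q),np.percentile(q,[3,50,97],axis=0).round(1))
# bolt head: box fit in xz
P=W[(W[:,0]<-68)&(W[:,0]>-105)&(W[:,2]>30)&(abs(W[:,1])<20)]
print("head y",np.percentile(P[:,1],[1,50,99]))
D=P[abs(P[:,1])<9]
def cost(v,d0=0):
    t=v[0];a=(D[:,0]+50)*-np.sin(t)+(D[:,2]-22)*np.cos(t);p=(D[:,0]+50)*np.cos(t)+(D[:,2]-22)*np.sin(t)
    qx=abs(p)-9;qy=abs(a-45-d0)-12
    d=np.where((qx>0)|(qy>0),np.hypot(np.maximum(qx,0),np.maximum(qy,0)),np.maximum(qx,qy))
    return np.minimum(abs(d),4).mean()
for t in np.arange(.7,1.1,.02): print(round(t,2),round(cost([t]),2),end="; ")
r=minimize(cost,[.86],method="Nelder-Mead");print(r.x,r.fun)
t=r.x[0];print("mid",-50-45*np.sin(t),22+45*np.cos(t))
E
```

```text
top 532 [-3.62322614e-02  6.35080988e+01] 65.09701756049125 -43.85370211980525
h from point -36 0.0380062185499084
h from point -50 0.037723998086857335
lip 48 [[-66.5 -12.4  67.9]
 [-64.9  -0.6  69. ]
 [-63.1  11.2  70.3]]
head y [-19.67138527   0.08627386  19.64691783]
0.7 3.84; 0.72 3.83; 0.74 3.83; 0.76 3.82; 0.78 3.81; 0.8 3.78; 0.82 3.73; 0.84 3.69; 0.86 3.64; 0.88 3.63; 0.9 3.68; 0.92 3.73; 0.94 3.79; 0.96 3.84; 0.98 3.87; 1.0 3.88; 1.02 3.9; 1.04 3.91; 1.06 3.92; 1.08 3.93; 1.1 3.94; [0.87301758] 3.628792557547473
mid -84.48220708942017 50.91327366872078
```

>>> drive_tool:
  commands:
    - {"tx": 0, "ty": 0, "tz": -0.92, "rx": 0, "ry": 0, "rz": 0, "grip": -0.4}
    - {"tx": 0, "ty": 0, "tz": -0.92, "rx": 0, "ry": 0, "rz": 0, "grip": -0.4}
    - {"tx": 0, "ty": 0, "tz": -0.92, "rx": 0, "ry": 0, "rz": 0, "grip": -0.4}
    - {"tx": 0, "ty": 0, "tz": -0.92, "rx": 0, "ry": 0, "rz": 0, "grip": -0.4}
    - {"tx": 0, "ty": 0, "tz": -0.92, "rx": 0, "ry": 0, "rz": 0, "grip": -0.4}
    - {"tx": 0, "ty": 0, "tz": -0.92, "rx": 0, "ry": 0, "rz": 0, "grip": -0.4}
    - {"tx": 0, "ty": 0, "tz": -0.92, "rx": 0, "ry": 0, "rz": 0, "grip": -0.4}
    - {"tx": 0, "ty": 0, "tz": 0, "rx": 0, "ry": 0, "rz": 0, "grip": -0.4}

```text
clock: 10.3
tcp_pos: [0.5444, -0.0258, 0.0294]
orientation: [-0.482, -3.101, 0.001]
contact_force: [-0.0, -0.7, -0.5]
grip_width: 0.06
```

```bash
python3 - <<'E'
from h import *
from bench import eyes
o=st();f=eyes.grab_frame("wrist");f["T"]=wristT(f,o);np.savez("/tmp/wrist3.npz",**f)
cv2.imwrite("pics/wrist3.png",f["frame"])
s=eyes.grab_frame("side")
cv2.imwrite("pics/side3.png",cv2.resize(s["frame"][150:310,250:410],None,fx=3.7,fy=3.7,interpolation=cv2.INTER_CUBIC))
profile([cloud(s),cloud(f)],"pics/prof3.png",40)
E
```

```text
t 10.3 clamp [-85.4   0.   29.4] F [ 0.2 -0.6 -0.5] w 0.06
```

View pics/wrist3.png

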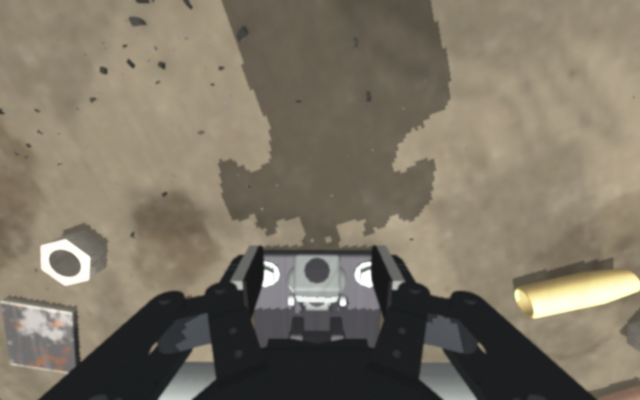

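View pics/side3.png

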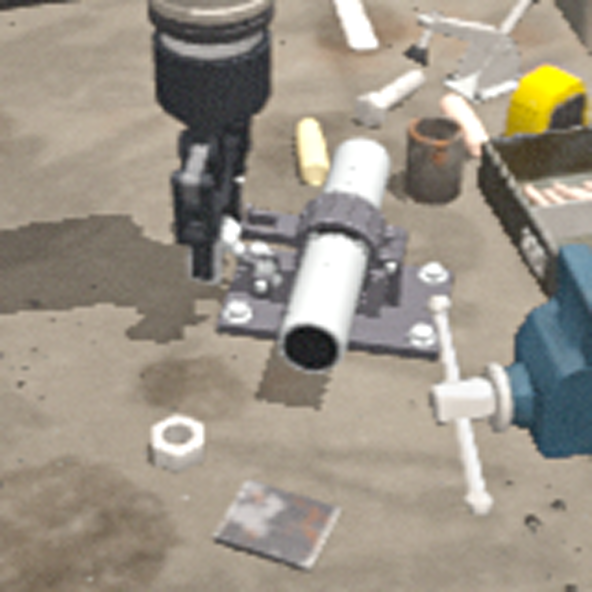

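View pics/prof3.png

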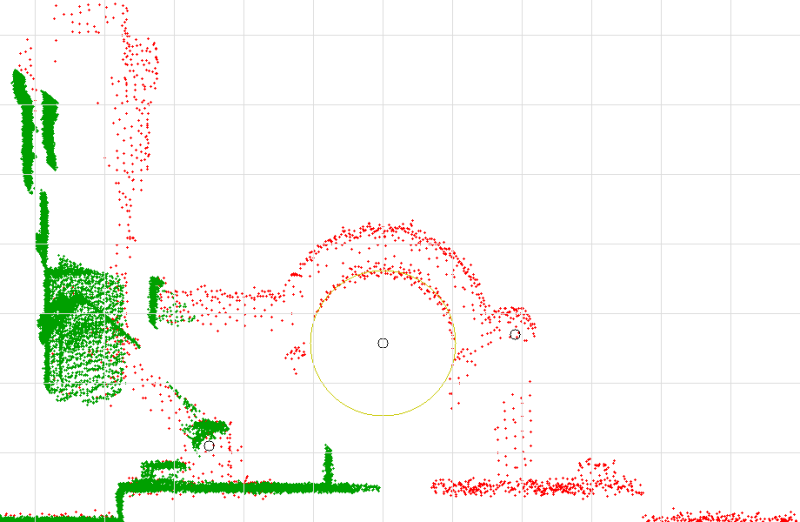

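>>> drive_tool:
  commands:
    - {"tx": 0.04, "ty": -0.01, "tz": 0, "rx": 0, "ry": 0, "rz": 0, "grip": -0.1}
    - {"tx": 0, "ty": 0, "tz": 0, "rx": 0, "ry": 0, "rz": 0, "grip": 0.2}
    - {"tx": 0, "ty": 0, "tz": 0, "rx": 0, "ry": 0, "rz": 0, "grip": 1}
    - {"tx": 0, "ty": 0, "tz": 0, "rx": 0, "ry": 0, "rz": 0, "grip": 1}
    - {"tx": 0, "ty": 0, "tz": 0, "rx": 0, "ry": 0, "rz": 0, "grip": 1}
  grip_force: 90

```text
clock: 11.02
tcp_pos: [0.5468, -0.0264, 0.0314]
orientation: [0.483, 3.103, -0.0]
contact_force: [0.3, -2.3, 1.8]
grip_width: 0.0255
```

```bash
python3 - <<'E'
from h import *
o=st();c=toc(o["tcp_pos"])
# plan: pull along axis, then arc
t0=.873;mid=lambda t,d:np.array([-50-(45+d)*np.sin(t),0,22+(45+d)*np.cos(t)])
off=c-mid(t0,0);print("off",off)
E
```

```text
t 11.03 clamp [-82.9   0.1  31.4] F [ 1.  -2.1  1.8] w 0.0255
off [  1.60586507   0.12453951 -19.51065588]
```

```bash
python3 - <<'E'
from h import *
from bench import eyes
o=st();f=eyes.grab_frame("wrist");f["T"]=wristT(f,o)
cv2.imwrite("pics/wrist4.png",cv2.resize(f["frame"][220:380,200:440],None,fx=3.3,fy=3.3,interpolation=cv2.INTER_CUBIC))
s=eyes.grab_frame("side")
profile([cloud(s),cloud(f)],"pics/prof4.png",40)
E
```

```text
t 11.03 clamp [-82.9   0.1  31.4] F [ 1.  -2.1  1.8] w 0.0255
```

View pics/wrist4.png

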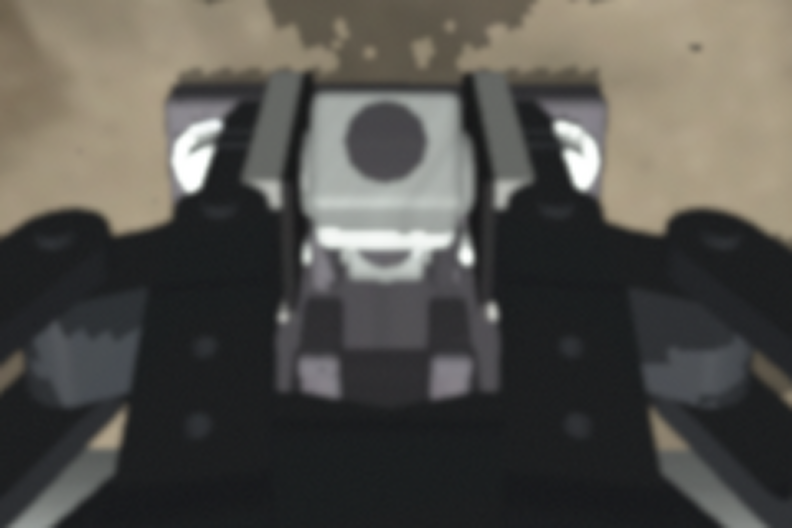

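View pics/prof4.png

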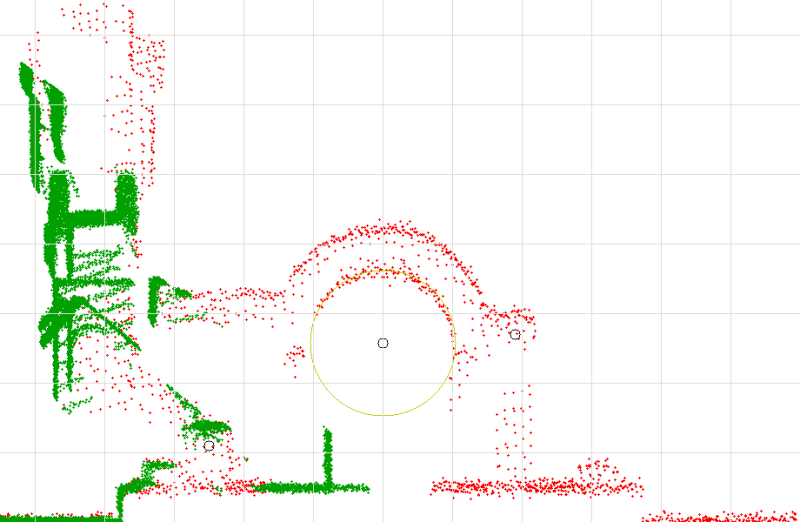

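>>> drive_tool:
  commands:
    - {"tx": -0.12, "ty": 0.04, "tz": 0.1, "rx": 0, "ry": 0, "rz": 0, "grip": 1}
    - {"tx": -0.12, "ty": 0.04, "tz": 0.1, "rx": 0, "ry": 0, "rz": 0, "grip": 1}
    - {"tx": -0.12, "ty": 0.04, "tz": 0.1, "rx": 0, "ry": 0, "rz": 0, "grip": 1}
    - {"tx": 0, "ty": 0, "tz": 0, "rx": 0, "ry": 0, "rz": 0, "grip": 1}

```text
clock: 11.62
tcp_pos: [0.54, -0.0242, 0.0372]
orientation: [0.483, 3.102, -0.0]
contact_force: [5.8, -4.5, -3.6]
grip_width: 0.0254
```

```bash
cat >> h.py <<'E'
def headfit(f,t0,d0):
    from scipy.optimize import minimize
    W=toc(cloud(f).reshape(-1,3));W=W[~np.isnan(W[:,0])]
    t,d=t0,d0
    for it in range(2):
        m=np.array([-50-(45+d)*np.sin(t),22+(45+d)*np.cos(t)])
        D=W[(abs(W[:,1])<10)&(np.hypot(W[:,0]-m[0],W[:,2]-m[1])<19)]
        def cost(v):
            t,d=v[0],v[1]*20;a=-(D[:,0]+50)*np.sin(t)+(D[:,2]-22)*np.cos(t);p=(D[:,0]+50)*np.cos(t)+(D[:,2]-22)*np.sin(t)
            qx=abs(p)-9;qy=abs(a-45-d)-12
            s=np.where((qx>0)|(qy>0),np.hypot(np.maximum(qx,0),np.maximum(qy,0)),np.maximum(qx,qy))
            return np.minimum(abs(s),4).mean()
        best=min(((cost((t+a,(d+b)/20)),t+a,d+b) for a in np.arange(-.2,.21,.04) for b in np.arange(-6,6.1,1.5)))
        r=minimize(cost,[best[1],best[2]/20],method="Nelder-Mead");t,d=r.x[0],r.x[1]*20
    print("headfit phi %.3f d %.1f cost %.2f n %d"%(t,d,r.fun,len(D)),"mid",(-50-(45+d)*np.sin(t)).round(1),(22+(45+d)*np.cos(t)).round(1));return t,d
E
python3 - <<'E'
from h import *
from bench import eyes
headfit(dict(np.load("/tmp/wrist2.npz")),.87,0)
headfit(dict(np.load("/tmp/wrist3.npz")),.87,0)
o=st();f=eyes.grab_frame("wrist");f["T"]=wristT(f,o);np.savez("/tmp/wrist5.npz",**f);headfit(f,.87,9)
E
```

```text
headfit phi 0.873 d 0.2 cost 0.85 n 598 mid -84.6 51.0
headfit phi 0.868 d -0.0 cost 1.00 n 2014 mid -84.3 51.1
t 11.62 clamp [-90.    0.2  37.2] F [ 6.9 -2.5 -3.6] w 0.0254
headfit phi 0.885 d 8.4 cost 0.96 n 1974 mid -91.3 55.8
```

>>> drive_tool:
  commands:
    - {"tx": -0.13, "ty": 0.04, "tz": 0.12, "rx": 0, "ry": 0, "rz": 0, "grip": 1}
    - {"tx": -0.13, "ty": 0.04, "tz": 0.12, "rx": 0, "ry": 0, "rz": 0, "grip": 1}
    - {"tx": -0.13, "ty": 0.04, "tz": 0.12, "rx": 0, "ry": 0, "rz": 0, "grip": 1}
    - {"tx": 0, "ty": 0, "tz": 0, "rx": 0, "ry": 0, "rz": 0, "grip": 1}

```text
clock: 12.18
tcp_pos: [0.5331, -0.0219, 0.044]
orientation: [0.483, 3.1, 0.001]
contact_force: [9.6, -5.3, -12.2]
grip_width: 0.0255
```

```bash
python3 - <<'E'
from h import *
from bench import eyes
o=st();f=eyes.grab_frame("wrist");f["T"]=wristT(f,o);np.savez("/tmp/wrist6.npz",**f);t,d=headfit(f,.87,17)
c=toc(o["tcp_pos"]);m=lambda t,d:np.array([-50-(45+d)*np.sin(t),0,22+(45+d)*np.cos(t)])
off=c-m(t,d);print("off",off.round(1),"axial F",np.linalg.norm((o["contact_force"]@Rc)[[0,2]]))
ts=[t,.78,.68,.58,.48,.38,.28,.18,.08,0]
p=[m(a,19)+off*[1,0,1] for a in ts];p[0]=c
print(np.round(p,1));rows(p)
E
```

```text
t 12.18 clamp [-97.3   0.3  44. ] F [ 10.7  -2.1 -12.2] w 0.0255
headfit phi 0.877 d 18.2 cost 0.96 n 1941 mid -98.6 62.5
off [  1.3   0.3 -18.4] axial F 16.285855663386354
[[-97.3   0.3  44. ]
 [-93.7   0.   49.1]
 [-88.9   0.   53.3]
 [-83.7   0.   57.1]
 [-78.2   0.   60.4]
 [-72.4   0.   63. ]
 [-66.3   0.   65.1]
 [-60.1   0.   66.5]
 [-53.8   0.   67.4]
 [-48.7   0.   67.6]]
[ 0.167 -0.068  0.252] of [ 3.6 -0.3  5. ]
[ 0.227 -0.073  0.213] of [4.8 0.  4.3]
[ 0.246 -0.079  0.188] of [5.2 0.  3.8]
[ 0.263 -0.084  0.162] of [5.5 0.  3.2]
[ 0.277 -0.089  0.133] of [5.8 0.  2.7]
[ 0.288 -0.092  0.104] of [6.1 0.  2.1]
[ 0.297 -0.095  0.073] of [6.2 0.  1.5]
[ 0.302 -0.097  0.041] of [6.3 0.  0.8]
[ 0.244 -0.078  0.01 ] of [5.1 0.  0.2]
```

>>> drive_tool:
  commands:
    - {"tx": 0.17, "ty": -0.06, "tz": 0.25, "rx": 0, "ry": 0, "rz": 0, "grip": 1}
    - {"tx": 0.23, "ty": -0.07, "tz": 0.21, "rx": 0, "ry": 0, "rz": 0, "grip": 1}
    - {"tx": 0.25, "ty": -0.08, "tz": 0.19, "rx": 0, "ry": 0, "rz": 0, "grip": 1}
    - {"tx": 0, "ty": 0, "tz": 0, "rx": 0, "ry": 0, "rz": 0, "grip": 1}

```text
clock: 12.72
tcp_pos: [0.5429, -0.0257, 0.0556]
orientation: [-0.484, -3.101, 0.0]
contact_force: [4.7, -2.0, -16.8]
grip_width: 0.0253
```

```bash
cat > chk.py <<'E'
from h import *
import sys
from bench import eyes
t0,d0,k=float(sys.argv[1]),float(sys.argv[2]),sys.argv[3]
o=st();f=eyes.grab_frame("wrist");f["T"]=wristT(f,o);np.savez(f"/tmp/wrist{k}.npz",**f);t,d=headfit(f,t0,d0)
c=toc(o["tcp_pos"]);F=o["contact_force"]@Rc
print("axial F",(F[0]*np.sin(t)-F[2]*np.cos(t)).round(1))
off=np.array([1.3,0,-18.4]);v=c-off-[-50,0,22];print("from tcp: phi %.3f d %.1f"%(np.arctan2(-v[0],v[2]),np.hypot(v[0],v[2])-45))
tip=np.array([-15.5,46.95]);a=-tip[0]*np.sin(t)+tip[1]*np.cos(t);print("lip tip: along",a.round(1),"perp",(tip[0]*np.cos(t)+tip[1]*np.sin(t)).round(1),"underside",round(33+d,1))
cv2.imwrite(f"pics/w{k}.png",cv2.resize(f["frame"][220:380,200:440],None,fx=3.3,fy=3.3,interpolation=cv2.INTER_CUBIC))
E
python3 chk.py .58 18 7
```

```text
t 12.72 clamp [-86.8  -0.3  55.6] F [  5.1  -0.5 -16.8] w 0.0253
headfit phi 0.644 d 18.9 cost 1.19 n 1621 mid -88.4 73.1
axial F 16.5
from tcp: phi 0.632 d 19.4
lip tip: along 46.8 perp 15.8 underside 51.9
```

>>> drive_tool:
  commands:
    - {"tx": 0.26, "ty": -0.08, "tz": 0.17, "rx": 0, "ry": 0, "rz": 0, "grip": 1}
    - {"tx": 0.27, "ty": -0.08, "tz": 0.14, "rx": 0, "ry": 0, "rz": 0, "grip": 1}
    - {"tx": 0, "ty": 0, "tz": 0, "rx": 0, "ry": 0, "rz": 0, "grip": 1}

```text
clock: 13.15
tcp_pos: [0.5537, -0.0297, 0.0627]
orientation: [-0.485, -3.101, 0.002]
contact_force: [0.8, -3.9, -19.0]
grip_width: 0.025
```

```bash
python3 chk.py .45 18 8
```

```text
t 13.15 clamp [-75.3  -0.9  62.7] F [  1.9  -3.4 -19. ] w 0.025
headfit phi 0.458 d 18.3 cost 1.20 n 1604 mid -78.0 78.8
axial F 17.9
from tcp: phi 0.424 d 19.8
lip tip: along 49.0 perp 6.9 underside 51.3
```

View pics/w8.png

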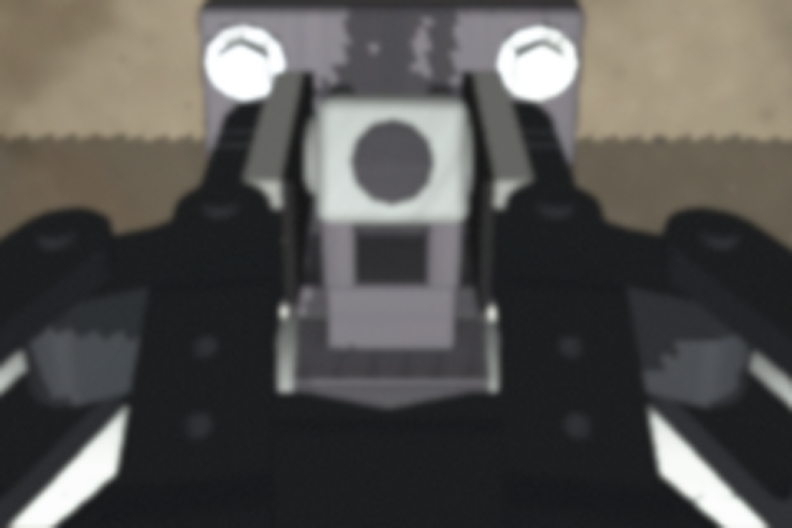

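>>> drive_tool:
  commands:
    - {"tx": 0.22, "ty": -0.05, "tz": 0.08, "rx": 0, "ry": 0, "rz": 0, "grip": 1}
    - {"tx": 0.22, "ty": -0.05, "tz": 0.07, "rx": 0, "ry": 0, "rz": 0, "grip": 1}
    - {"tx": 0, "ty": 0, "tz": 0, "rx": 0, "ry": 0, "rz": 0, "grip": 1}

```text
clock: 13.58
tcp_pos: [0.563, -0.0308, 0.0661]
orientation: [-0.483, -3.102, 0.001]
contact_force: [-2.6, -3.5, -19.3]
grip_width: 0.0252
```

```bash
python3 chk.py .28 18 9
```

```text
t 13.57 clamp [-66.1   0.9  66.1] F [ -1.4  -4.1 -19.3] w 0.0252
headfit phi 0.339 d 18.6 cost 1.14 n 1731 mid -71.1 82.0
axial F 17.7
from tcp: phi 0.272 d 19.9
lip tip: along 49.4 perp 1.0 underside 51.6
```

```bash
python3 - <<'E'
from h import *
from bench import eyes
f=dict(np.load("/tmp/wrist9.npz"));s=eyes.grab_frame("side")
profile([cloud(s),f and cloud(f)],"pics/prof9.png",10)
E
```

```text
(no output)
```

View pics/w9.png

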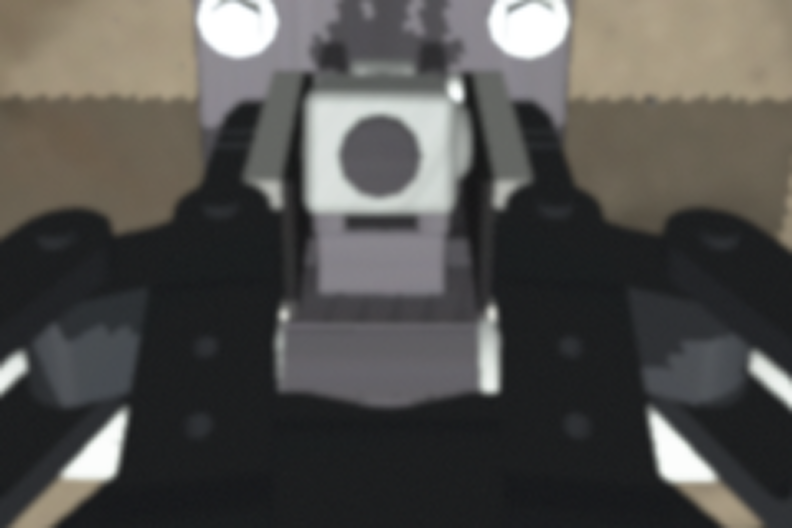

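View pics/prof9.png

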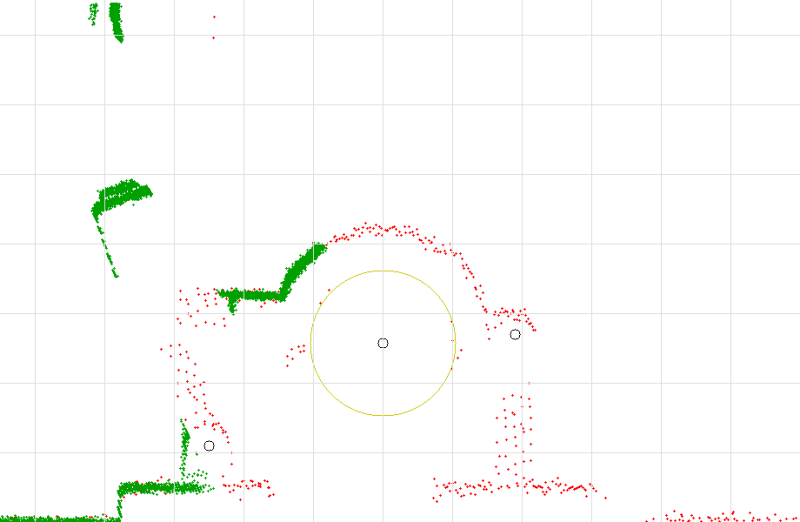

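>>> drive_tool:
  commands:
    - {"tx": 0.16, "ty": -0.07, "tz": 0.05, "rx": 0, "ry": 0, "rz": 0, "grip": 1}
    - {"tx": 0.16, "ty": -0.07, "tz": 0.04, "rx": 0, "ry": 0, "rz": 0, "grip": 1}
    - {"tx": 0, "ty": 0, "tz": 0, "rx": 0, "ry": 0, "rz": 0, "grip": 1}
  grip_force: 110

```text
clock: 14.05
tcp_pos: [0.569, -0.0333, 0.0679]
orientation: [-0.482, -3.102, 0.001]
contact_force: [-4.1, -3.0, -19.1]
grip_width: 0.0245
```

```bash
python3 chk.py .24 18.5 10; python3 - <<'E'
from h import *
f=dict(np.load("/tmp/wrist10.npz"))
profile([cloud(f)],"pics/prof10.png",10)
E
```

```text
t 14.05 clamp [-59.7   0.4  67.9] F [ -3.   -4.1 -19.1] w 0.0245
headfit phi 0.263 d 17.4 cost 1.05 n 1798 mid -66.2 82.2
axial F 17.7
from tcp: phi 0.169 d 20.2
lip tip: along 49.4 perp -2.8 underside 50.4
```

View pics/w10.png

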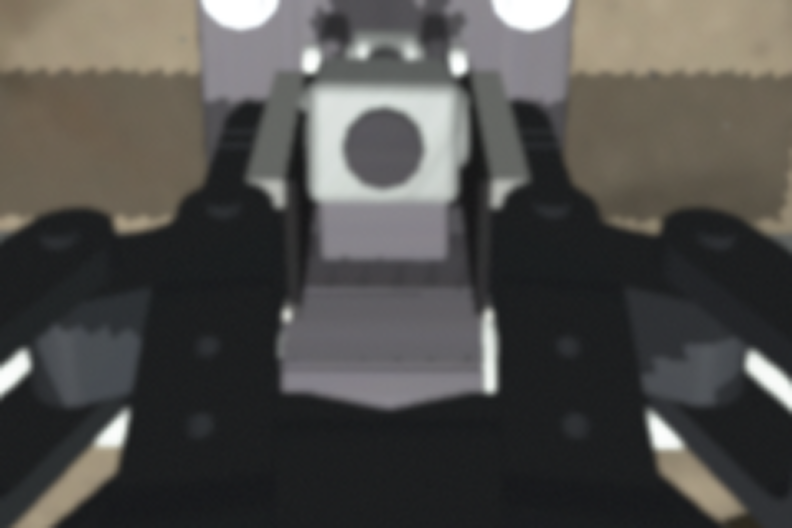

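View pics/prof10.png

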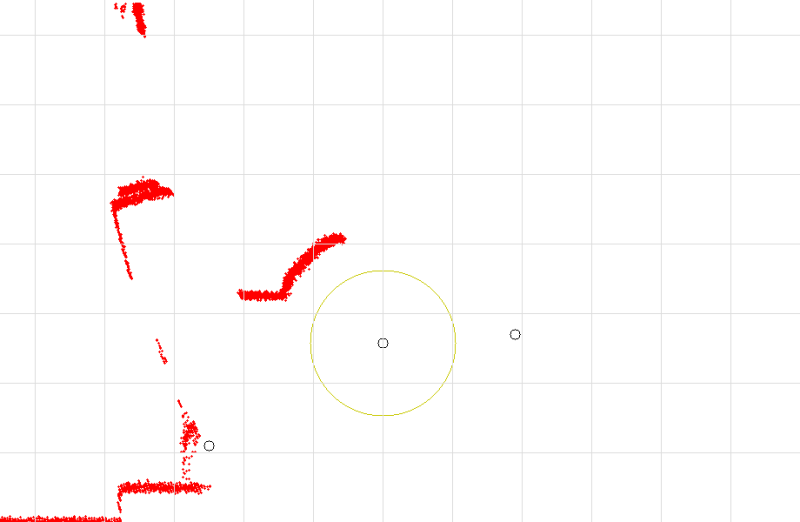

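>>> drive_tool:
  commands:
    - {"tx": -0.02, "ty": 0.01, "tz": 0.1, "rx": 0, "ry": 0, "rz": 0, "grip": 1}
    - {"tx": 0, "ty": 0, "tz": 0, "rx": 0, "ry": 0, "rz": 0, "grip": 1}

```text
clock: 14.35
tcp_pos: [0.5685, -0.0331, 0.0699]
orientation: [-0.482, -3.102, 0.001]
contact_force: [-3.9, -2.4, -20.6]
grip_width: 0.0242
```

```bash
python3 chk.py .26 18.5 11; python3 - <<'E'
from h import *
f=dict(np.load("/tmp/wrist11.npz"))
W=toc(cloud(f).reshape(-1,3));D=W[(abs(W[:,1])<8)&(W[:,2]>68)&(W[:,0]<-55)&(W[:,0]>-82)&(W[:,2]<105)]
for t in (.22,.26,.3):
    a=-(D[:,0]+50)*np.sin(t)+(D[:,2]-22)*np.cos(t);p=(D[:,0]+50)*np.cos(t)+(D[:,2]-22)*np.sin(t)
    print(t,"along pct",np.percentile(a,[1,5,25,50,75,95,99]).round(1),"perp",np.percentile(p,[1,5,50,95,99]).round(1))
E
```

```text
t 14.35 clamp [-60.2   0.4  69.9] F [ -3.   -3.5 -20.6] w 0.0242
headfit phi 0.263 d 19.4 cost 1.07 n 1799 mid -66.7 84.2
axial F 19.1
from tcp: phi 0.171 d 22.3
lip tip: along 49.4 perp -2.8 underside 52.4
0.22 along pct [55.  61.5 75.2 76.1 78.5 79.5 80.1] perp [-12.1 -11.9  -5.8   4.2   5.4]
0.26 along pct [55.4 61.9 75.3 76.2 78.6 79.5 80.2] perp [-9.4 -9.3 -2.7  7.3  8.4]
0.3 along pct [55.8 62.2 75.2 76.2 78.5 79.6 80.1] perp [-7.1 -6.8  0.4 10.3 11.4]
```

>>> drive_tool:
  commands:
    - {"tx": 0.1, "ty": -0.035, "tz": 0.015, "rx": 0.095, "ry": 0.3, "rz": 0, "grip": 1}
    - {"tx": 0.1, "ty": -0.035, "tz": 0.015, "rx": 0.095, "ry": 0.3, "rz": 0, "grip": 1}
    - {"tx": 0, "ty": 0, "tz": 0, "rx": 0, "ry": 0, "rz": 0, "grip": 1}

```text
clock: 14.78
tcp_pos: [0.5732, -0.0345, 0.0703]
orientation: [-0.469, -3.016, -0.02]
contact_force: [-4.8, -2.3, -19.3]
grip_width: 0.0242
```

```bash
python3 chk.py .18 19 12
```

```text
t 14.78 clamp [-55.2   0.5  70.3] F [ -3.8  -3.7 -19.3] w 0.0242
headfit phi 0.163 d 19.0 cost 1.08 n 1808 mid -60.4 85.1
axial F 18.4
from tcp: phi 0.098 d 22.0
lip tip: along 48.8 perp -7.7 underside 52.0
```

>>> drive_tool:
  commands:
    - {"tx": 0.1, "ty": -0.035, "tz": 0.01, "rx": 0.095, "ry": 0.3, "rz": 0, "grip": 1}
    - {"tx": 0.1, "ty": -0.035, "tz": 0.005, "rx": 0.095, "ry": 0.3, "rz": 0, "grip": 1}
    - {"tx": 0.1, "ty": -0.035, "tz": 0, "rx": 0.095, "ry": 0.3, "rz": 0, "grip": 1}
    - {"tx": 0, "ty": 0, "tz": 0, "rx": 0, "ry": 0, "rz": 0, "grip": 1}

```text
clock: 15.32
tcp_pos: [0.579, -0.0364, 0.0703]
orientation: [-0.448, -2.887, -0.049]
contact_force: [-6.4, -1.7, -17.3]
grip_width: 0.024
```

```bash
python3 chk.py .04 19 13; python3 - <<'E'
from h import *
f=dict(np.load("/tmp/wrist13.npz"))
profile([cloud(f)],"pics/prof13.png",10)
E
```

```text
t 15.32 clamp [-49.2   0.4  70.3] F [ -5.6  -3.6 -17.3] w 0.024
headfit phi 0.037 d 18.7 cost 1.08 n 1804 mid -52.3 85.6
axial F 17.1
from tcp: phi 0.008 d 21.7
lip tip: along 47.5 perp -13.8 underside 51.7
```

View pics/w13.png

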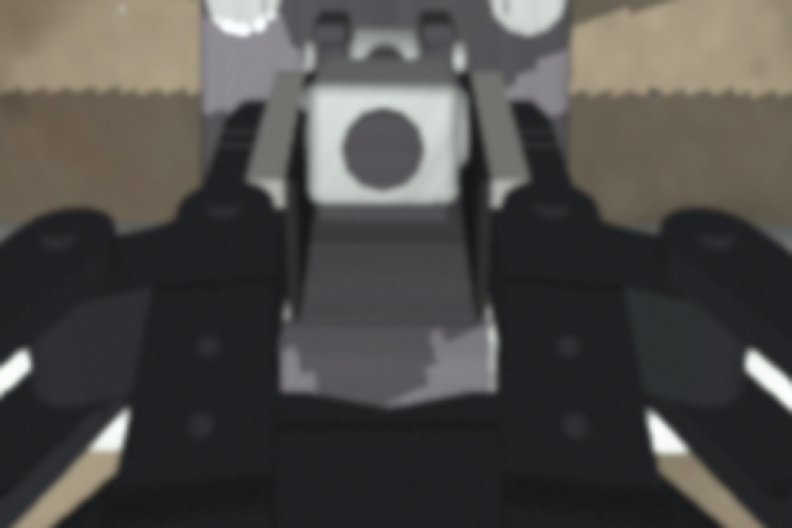

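View pics/prof13.png

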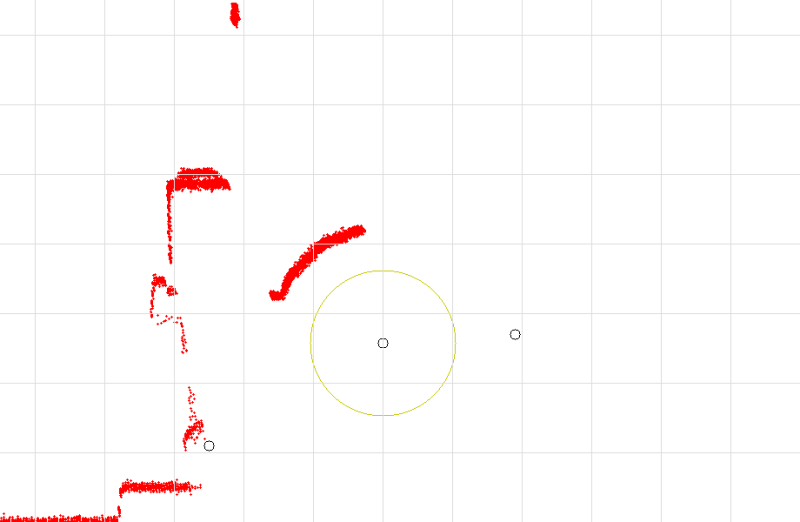

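>>> drive_tool:
  commands:
    - {"tx": 0.1, "ty": -0.035, "tz": 0, "rx": 0.08, "ry": 0.25, "rz": 0, "grip": 1}
    - {"tx": 0, "ty": 0, "tz": -0.1, "rx": 0, "ry": 0, "rz": 0, "grip": 1}
    - {"tx": 0, "ty": 0, "tz": -0.1, "rx": 0, "ry": 0, "rz": 0, "grip": 1}
    - {"tx": 0, "ty": 0, "tz": 0, "rx": 0, "ry": 0, "rz": 0, "grip": 1}

```text
clock: 15.88
tcp_pos: [0.5807, -0.0369, 0.0669]
orientation: [-0.442, -2.852, -0.056]
contact_force: [-9.1, -0.7, -15.3]
grip_width: 0.0241
```

```bash
python3 chk.py .0 15 14
```

```text
t 15.88 clamp [-47.4   0.4  66.9] F [ -8.5  -3.4 -15.3] w 0.0241
headfit phi 0.000 d 15.4 cost 1.16 n 1872 mid -50.0 82.4
axial F 15.3
from tcp: phi -0.021 d 18.3
lip tip: along 47.0 perp -15.5 underside 48.4
```

>>> drive_tool:
  commands:
    - {"tx": -0.02, "ty": 0.007, "tz": -0.08, "rx": 0, "ry": 0, "rz": 0, "grip": 1}
    - {"tx": 0, "ty": 0, "tz": -0.08, "rx": 0, "ry": 0, "rz": 0, "grip": 1}
    - {"tx": 0, "ty": 0, "tz": 0, "rx": 0, "ry": 0, "rz": 0, "grip": 1}

```text
clock: 16.3
tcp_pos: [0.5807, -0.037, 0.0642]
orientation: [-0.442, -2.853, -0.056]
contact_force: [-8.2, -2.2, -12.2]
grip_width: 0.024
```

```bash
python3 chk.py .0 12 15
```

```text
t 16.3 clamp [-47.4   0.4  64.2] F [ -7.2  -4.6 -12.2] w 0.024
headfit phi 0.000 d 12.6 cost 1.21 n 1960 mid -50.0 79.6
axial F 12.2
from tcp: phi -0.022 d 15.6
lip tip: along 47.0 perp -15.5 underside 45.6
```

>>> drive_tool:
  commands:
    - {"tx": 0, "ty": 0, "tz": -0.05, "rx": 0, "ry": 0, "rz": 0, "grip": 1}
    - {"tx": 0, "ty": 0, "tz": 0, "rx": 0, "ry": 0, "rz": 0, "grip": 1}

```text
clock: 16.6
tcp_pos: [0.5807, -0.037, 0.0634]
orientation: [-0.442, -2.853, -0.056]
contact_force: [-8.7, -1.2, -12.3]
grip_width: 0.0241
```

>>> drive_tool:
  commands:
    - {"tx": 0, "ty": 0, "tz": -0.05, "rx": 0, "ry": 0, "rz": 0, "grip": 1}
    - {"tx": 0, "ty": 0, "tz": 0, "rx": 0, "ry": 0, "rz": 0, "grip": 1}

```text
clock: 16.85
tcp_pos: [0.5807, -0.037, 0.0629]
orientation: [-0.442, -2.853, -0.056]
contact_force: [-9.2, -1.2, -9.0]
grip_width: 0.0243
```

>>> drive_tool:
  commands:
    - {"tx": 0, "ty": 0, "tz": -0.03, "rx": 0, "ry": 0, "rz": 0, "grip": 1}
    - {"tx": 0, "ty": 0, "tz": 0, "rx": 0, "ry": 0, "rz": 0, "grip": 1}

```text
clock: 17.1
tcp_pos: [0.5807, -0.037, 0.0626]
orientation: [-0.442, -2.853, -0.056]
contact_force: [-10.1, -1.9, -5.4]
grip_width: 0.024
```

```bash
python3 chk.py .0 10 16
```

```text
t 17.1 clamp [-47.4   0.4  62.6] F [-9.  -4.9 -5.4] w 0.024
headfit phi 0.000 d 11.1 cost 1.23 n 1963 mid -50.0 78.1
axial F 5.4
from tcp: phi -0.023 d 14.1
lip tip: along 47.0 perp -15.5 underside 44.1
```

>>> drive_tool:
  commands:
    - {"tx": 0, "ty": 0, "tz": -0.03, "rx": 0, "ry": 0, "rz": 0, "grip": 1}
    - {"tx": 0, "ty": 0, "tz": 0, "rx": 0, "ry": 0, "rz": 0, "grip": 1}

```text
clock: 17.4
tcp_pos: [0.5808, -0.037, 0.0624]
orientation: [-0.442, -2.853, -0.056]
contact_force: [-9.1, -2.1, -3.2]
grip_width: 0.0243
```

>>> drive_tool:
  commands:
    - {"tx": 0, "ty": 0, "tz": -0.02, "rx": 0, "ry": 0, "rz": 0, "grip": 1}
    - {"tx": 0, "ty": 0, "tz": 0, "rx": 0, "ry": 0, "rz": 0, "grip": 1}

```text
clock: 17.65
tcp_pos: [0.5808, -0.037, 0.0622]
orientation: [-0.442, -2.853, -0.056]
contact_force: [-11.0, -2.5, -2.0]
grip_width: 0.0241
```

>>> drive_tool:
  commands:
    - {"tx": -0.03, "ty": 0.01, "tz": -0.01, "rx": 0, "ry": 0, "rz": 0, "grip": 1}
    - {"tx": 0, "ty": 0, "tz": 0, "rx": 0, "ry": 0, "rz": 0, "grip": 1}

```text
clock: 17.9
tcp_pos: [0.5807, -0.037, 0.0622]
orientation: [-0.443, -2.854, -0.056]
contact_force: [-10.0, -2.6, -2.0]
grip_width: 0.0242
```

```bash
python3 chk.py .0 10 17;python3 - <<'E'
from h import *
from bench import eyes
f=dict(np.load("/tmp/wrist17.npz"));s=eyes.grab_frame("side");c=eyes.grab_frame("scene")
profile([cloud(s),cloud(c),cloud(f)],"pics/prof17.png",10)
E
```

```text
t 17.9 clamp [-47.3   0.4  62.2] F [-8.8 -5.6 -2. ] w 0.0242
headfit phi 0.000 d 10.8 cost 1.21 n 1963 mid -50.0 77.8
axial F 2.0
from tcp: phi -0.023 d 13.6
lip tip: along 47.0 perp -15.5 underside 43.8
```

View pics/prof17.png

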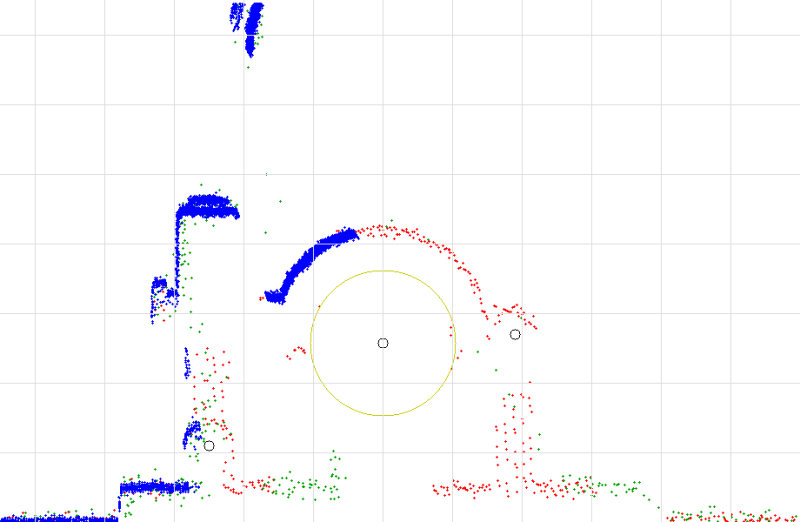

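>>> drive_tool:
  commands:
    - {"tx": 0, "ty": 0, "tz": 0, "rx": 0, "ry": 0, "rz": 0, "grip": 1}
    - {"tx": 0, "ty": 0, "tz": 0, "rx": 0, "ry": 0, "rz": 0, "grip": 1}
  grip_force: 20

```text
clock: 18.3
tcp_pos: [0.5807, -0.0369, 0.0622]
orientation: [-0.443, -2.854, -0.056]
contact_force: [-10.0, -2.5, -1.6]
grip_width: 0.0241
```

>>> drive_tool:
  commands:
    - {"tx": 0, "ty": 0, "tz": 0, "rx": 0, "ry": 0, "rz": 0, "grip": -0.2}
    - {"tx": 0, "ty": 0, "tz": 0, "rx": 0, "ry": 0, "rz": 0, "grip": -0.3}
    - {"tx": 0, "ty": 0, "tz": 0, "rx": 0, "ry": 0, "rz": 0, "grip": -0.4}
    - {"tx": 0, "ty": 0, "tz": 0, "rx": 0, "ry": 0, "rz": 0, "grip": -0.4}

```text
clock: 18.8
tcp_pos: [0.5818, -0.0368, 0.0608]
orientation: [-0.444, -2.855, -0.057]
contact_force: [0.1, -0.3, 0.4]
grip_width: 0.0601
```

```bash
python3 chk.py .0 10 18
```

```text
t 18.8 clamp [-46.4   0.9  60.8] F [ 0.2 -0.2  0.4] w 0.0601
headfit phi 0.000 d 10.5 cost 1.22 n 1974 mid -50.0 77.5
axial F -0.4
from tcp: phi -0.040 d 12.3
lip tip: along 47.0 perp -15.5 underside 43.5
```

View pics/w18.png

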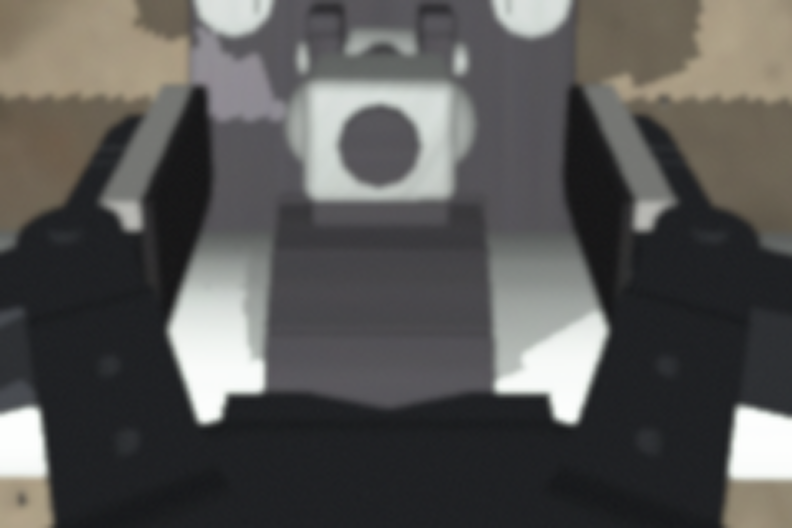

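>>> drive_tool:
  commands:
    - {"tx": 0, "ty": 0, "tz": 0.5, "rx": 0, "ry": 0, "rz": 0, "grip": -0.4}
    - {"tx": 0, "ty": 0, "tz": 1, "rx": 0, "ry": 0, "rz": 0, "grip": -0.4}
    - {"tx": 0, "ty": 0, "tz": 1, "rx": 0, "ry": 0, "rz": 0, "grip": -0.4}
    - {"tx": 0, "ty": 0, "tz": 1, "rx": 0, "ry": 0, "rz": 0, "grip": -0.4}
    - {"tx": 0, "ty": 0, "tz": 1, "rx": 0, "ry": 0, "rz": 0, "grip": -0.4}
    - {"tx": 0, "ty": 0, "tz": 1, "rx": 0, "ry": 0, "rz": 0, "grip": -0.4}
    - {"tx": -0.5, "ty": 0, "tz": 0.5, "rx": 0, "ry": 0, "rz": 0, "grip": -0.4}
    - {"tx": -0.5, "ty": 0, "tz": 0, "rx": 0, "ry": 0, "rz": 0, "grip": -0.4}
    - {"tx": 0, "ty": 0, "tz": 0, "rx": 0, "ry": 0, "rz": 0, "grip": -0.4}

```text
clock: 19.98
tcp_pos: [0.5593, -0.0373, 0.1797]
orientation: [-0.444, -2.852, -0.056]
contact_force: [0.7, -1.1, 0.0]
grip_width: 0.0598
```

```bash
python3 chk.py .0 10 19;python3 - <<'E'
from h import *
from bench import eyes
f=dict(np.load("/tmp/wrist19.npz"));s=eyes.grab_frame("side");c=eyes.grab_frame("scene")
profile([cloud(s),cloud(c),cloud(f)],"pics/prof19.png",10)
cv2.imwrite("pics/wrist19.png",f["frame"])
W=toc(cloud(f).reshape(-1,3));q=W[(W[:,0]>-40)&(W[:,0]<-31)&(W[:,2]>60)&(W[:,2]<69)&(abs(W[:,1])<12)];print("web z",np.median(q[:,2]),"x",q[:,0].mean(),"h",(np.median(q[:,2])-62)/(38-q[:,0].mean()))
for n,F in (("side",s),("scene",c)):
    C=cloud(F);m=(C[...,0]>.5)&(C[...,0]<.68)&(C[...,1]>-.2)&(C[...,1]<.08)&(C[...,2]>.062)&(C[...,2]<.075)
    P=toc(C[m]);P=P[(abs(P[:,1])>22)&(abs(P[:,0])<25)];v=np.linalg.svd(P-P.mean(0),full_matrices=False)[2][0];print(n,"tube mean",P.mean(0).round(1),"dir",v.round(3),"y ends",np.percentile(P[:,1],[1,99]).round(1))
    C0=cloud(dict(np.load(f"/tmp/{n}0.npz")));m=(C0[...,0]>.5)&(C0[...,0]<.68)&(C0[...,1]>-.2)&(C0[...,1]<.08)&(C0[...,2]>.062)&(C0[...,2]<.075)
    P=toc(C0[m]);P=P[(abs(P[:,1])>22)&(abs(P[:,0])<25)];print("  at start",P.mean(0).round(1),np.percentile(P[:,1],[1,99]).round(1))
E
```

```text
t 19.98 clamp [-67.7  -6.4 179.7] F [ 1.  -0.8  0. ] w 0.0598
headfit phi 0.000 d 10.5 cost 1.26 n 556 mid -50.0 77.5
axial F -0.0
from tcp: phi 0.107 d 132.1
lip tip: along 47.0 perp -15.5 underside 43.5
web z 64.53131248766047 x -33.271176693772716 h 0.035516636669780756
side tube mean [  1.  -25.3  69. ] dir [0.004 1.    0.004] y ends [-108.9   99.3]
  at start [  1.  -20.6  69.1] [-109.5   98.6]
scene tube mean [-3.6  9.7 68.8] dir [-0.012 -1.     0.   ] y ends [-104.4  103.3]
  at start [-3.1  5.6 68.9] [-105.3  103.8]
```

View pics/prof19.png

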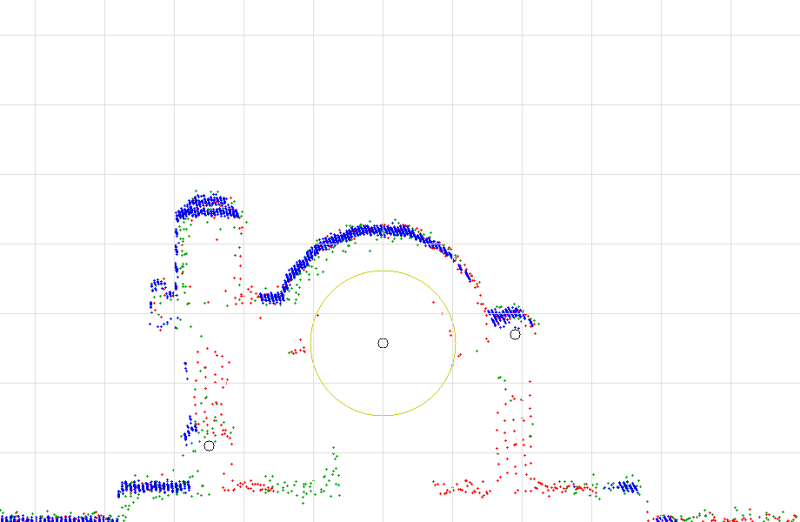

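View pics/wrist19.png

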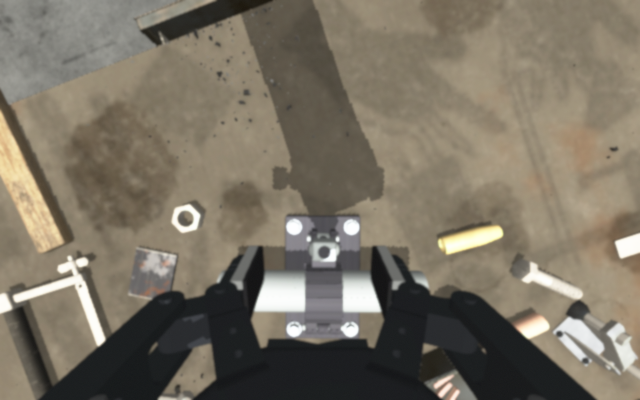

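```bash
python3 - <<'E'
from bench import workorder
print(workorder.hand_in())
E
```

```text
the job is handed in; nothing more can be done
None
```

The tube is clamped and the job is handed in; the last move ended at about 20 s of the 72 s. `hand_in` gave no verdict, so the figures below are my own checks.

**Cap:** I swung the hinged half over with closed fingers and pressed it down to 12 N at the fingertip. That is roughly 25 N on the tube, worked out rather than measured. It came home at about 0.036–0.038 rad, with the bolt still out at 0.87 rad.

**Bolt:** I gripped the head by its bosses and drew it out 18–19 mm by image. One reading based on arm position said 22 mm, but that had been thrown off by the slip noted below. I swung it upright, lowered it onto the prongs until nearly all the spring load had come off the gripper, and let go.

**Last checks with the gripper clear:**

| Check | Result |
|---|---|
| Bolt angle | about 0 rad |
| Head position | behind the lips, middle at z 77.5 mm |
| Spring drawn | about 10.5 mm (10.3 expected) |
| Cap angle | about 0.036 rad |
| Tube | in line within about 0.01 rad, moved no more than about 1 mm |
| Loose things | appear undisturbed in the pictures, positions not measured |
| Force on the tool | about 1 N or less, robot touching nothing |

- **Slip during the swing:** the head crept about 5–6 mm in the pads. Image and force readings of the draw then differed by up to about 2 mm. I pulled out 2 mm more and tilted the tool with the bolt, which stopped the creep.
- **Not measured:** I could not read the final force of the cap on the tube. From the spring I expect roughly 13 N or more.

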